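Book refilled screw jars back into stock at the barcode reader

ROBOT

A 6-joint arm with a two-finger parallel gripper is mounted at the origin on the work surface. World frame = base frame: x ahead of the robot, y to its left, z up, the work surface at z = 0. Lengths are in m, angles in rad, forces in N, time in s.
With the tool pointing down it reaches from about 0.325 to 0.775 m from the base axis. Payload 5.5 kg.
Tool frame: the origin (TCP) lies midway between the tips of the shut fingers; the grasp point (between the pads) lies 19 mm behind it; z points along the fingers, y is the direction in which the jaws open and shut (so a half turn about z gives the same grasp; the last joint's range is limited). The gripper opens to 85 mm and grips with 20 to 120 N. Pads are 22 mm wide; open, the fingers measure 114 mm over their backs; the gripper's body (76 mm by 85 mm) begins 54 mm behind the grasp point. The pads swing forward as they close: fully open they stand 13 mm farther back than shut.
Start: joints at [1.241, 0.091, 1.231, -0, 1.82, -0.057], TCP at [0.162, 0.578, 0.231] pointing down, gripper open.
Joint ranges: [-2.87, 2.87], [-0.86, 2.18], [0.17, 2.46], [-1.51, 4.65], [0.06, 2.69], [-2.65, 2.65]. Speed limits (rad/s): [2.57, 2.57, 3.01, 3.14, 3.14, 3.14].

INTERFACE

Orientations are given as a rotation vector (axis times angle).
In Python, from rig import observe, imaging, bot gives the robot as it stands.
- The arm moves only by the shell command python3 -m pendant 'ROWS' [FORCE]. ROWS is a JSON object of lists of equal length, an entry for each row: "travel": the shift along the world's x, y, z in cm, a list of three; "dr": the turn, a rotation vector about the world's x, y, z in degrees, a list of three; "grip": the closure, from -1 (fully open) to 1 (shut). In form: {"travel": [[x, y, z], ...], "dr": [[rx, ry, rz], ...], "grip": [grip, ...]}. A call has 1 to 10 rows; each row is the pose to reach, as a shift and turn from the pose commanded when the call began; what a row does not reach only later rows make up. A row lasts 1/12 s, in which the tool goes at most 41.7 mm and 7.16 degrees, less where a joint would pass 70% of its speed; a pose out of reach is approached as far as the arm can. A call with a gripper value outside its range is refused whole. The fingers move at their own pace and stop on an object; FORCE is the grip in N (left out, the last holds). Time passes only in rows, so rows that repeat a pose let the fingers close. It gives the time, the measured TCP pose, the force and the opening at its end, in the units of the state.
- observe(): the state, without advancing time (a new reading comes with each control period).
- imaging.camera(name): name is "scene" or "top"; returns a dict with "pixels" (480x640x3 uint8, red, green, blue), "z_map" (480x640 float32, m along the optical axis (not along the pixel's ray), 0 where there is no reading), "K" (3x3 intrinsics, pixels), "R" (3x3) and "t" (3): a world point X has camera coordinates R X + t. Camera axes: x right, y down, z forward; pixel columns grow to the right and rows downward; lengths in m; the calibration is good to about 2 mm. A picture is of the moment at which its call begins.
- bot.finish_job(): hands the job in, once; it reports no verdict.
The state is a dict: "time": time; "qpos": joint angles; "qvel": joint speeds; "effort": joint torques, N m; "ee_pos": TCP position; "tcp_rot": TCP orientation; "ft_force": force on the tool from outside, world axes, zero at the start; "wrist_torque": the same for the moment, N m; "opening": finger opening in m.
Only numpy, scipy, OpenCV 4.12 (cv2) and the standard library are available. Lean on these libraries where they do the work, as an engineer would, in place of code of your own. Each camera call takes 0.05 s, during which the arm holds its last target.

TASK

Book the refilled screw jars back into stock: press each jar's lid fully home, stand every jar upright on its own ring in front of the barcode reader with its label facing the reader's window, and with all of them standing there press the reader's top button fully down to read them. Then put all the jars away upright in the white stock tray, and leave the other things on the bench alone.

Things in the scene. Friction and masses are not known exactly. Their poses are not given: they have to be found in the camera images.
- jarA_mid (a point): Round grey jar of rack screws (one of up to three alike), 54 mm in diameter, 84 mm tall with its lid home (92 mm with the lid standing fully proud), about 0.26 kg, heaviest at the bottom. This point is on its axis, 42 mm above its underside; z up the axis, x towards the middle of its only barcode label (white paper with black bars, wrapped round about 90 degrees of the side). The straight side is free from 0 to 64 mm above the underside; above it a neck and the lid.
- lidA (a joint): Push-on black lid of jar A, 51 mm across, with a thumb tab 20 mm wide and 4 mm thick that sticks out to 40 mm from the axis right above the label. Value: how far it has been pushed down, in m: 0 standing 8 mm proud (top 92 mm above the jar's underside), 0.008 fully home (top at 84 mm). It slides stiffly (about 6 N) and stays where it is left.
- jarB_mid (a point): Round grey jar of rack screws (one of up to three alike), 54 mm in diameter, 84 mm tall with its lid home (92 mm with the lid standing fully proud), about 0.26 kg, heaviest at the bottom. This point is on its axis, 42 mm above its underside; z up the axis, x towards the middle of its only barcode label (white paper with black bars, wrapped round about 90 degrees of the side). The straight side is free from 0 to 64 mm above the underside; above it a neck and the lid.
- lidB (a joint): Push-on black lid of jar B, 51 mm across, with a thumb tab 20 mm wide and 4 mm thick that sticks out to 40 mm from the axis right above the label. Value: how far it has been pushed down, in m: 0 standing 8 mm proud (top 92 mm above the jar's underside), 0.008 fully home (top at 84 mm). It slides stiffly (about 6 N) and stays where it is left.
- jarC_mid (a point): Round grey jar of rack screws (one of up to three alike), 54 mm in diameter, 84 mm tall with its lid home (92 mm with the lid standing fully proud), about 0.26 kg, heaviest at the bottom. This point is on its axis, 42 mm above its underside; z up the axis, x towards the middle of its only barcode label (white paper with black bars, wrapped round about 90 degrees of the side). The straight side is free from 0 to 64 mm above the underside; above it a neck and the lid.
- lidC (a joint): Push-on black lid of jar C, 51 mm across, with a thumb tab 20 mm wide and 4 mm thick that sticks out to 40 mm from the axis right above the label. Value: how far it has been pushed down, in m: 0 standing 8 mm proud (top 92 mm above the jar's underside), 0.008 fully home (top at 84 mm). It slides stiffly (about 6 N) and stays where it is left.
- window (a point): Middle of the upright glass window of the barcode reader, a grey block 54 x 110 mm and 98 mm tall (top above the table) at the back of a thin black bench mat; 54 mm above the table. x points straight into the reader, away from the standing rings, z up. The reader looks along -x over the rings. Fixed.
- ring1 (a point): Centre of the left white standing ring (74 mm outside, painted, flat) on the reader's thin black mat, seen from the robot side; on the mat's top, 1 mm above the table (a jar stands at table height there). The rings lie on an arc, 137 to 146 mm from the window, 111 mm apart.
- ring2 (a point): Centre of the middle white standing ring (74 mm outside, painted, flat) on the reader's thin black mat, seen from the robot side; on the mat's top, 1 mm above the table (a jar stands at table height there). The rings lie on an arc, 137 to 146 mm from the window, 111 mm apart.
- ring3 (a point): Centre of the right white standing ring (74 mm outside, painted, flat) on the reader's thin black mat, seen from the robot side; on the mat's top, 1 mm above the table (a jar stands at table height there). The rings lie on an arc, 137 to 146 mm from the window, 111 mm apart.
- trigger (a joint): Round black spring push button, 32 mm across, on top of the reader block. Value: how far it is pressed, m: 0 up, 0.006 fully down (about 5 N); springs back.
- trigger_top (a point): Centre of the top face of the reader's push button; it moves with the button (120 mm above the table when up).
- tray_floor (a point): Centre of the inner floor (4 mm above the table) of the white stock tray, outside 340 x 125 mm along its x and y, walls 4 mm thick and 24 mm high above the table; open at the top. Fixed.
- tape: Roll of brown packing tape lying flat, 104 mm across, 48 mm high, among the jars. Leave alone. Origin under its centre.
- adapter: Black power adapter, 120 x 52 x 30 mm. Leave alone. Origin under its centre.
- carton: Small closed carton, 130 x 95 x 60 mm. Leave alone. Origin under its centre.
- cutter: Box cutter, 145 x 22 x 18 mm, lying flat. Leave alone. Origin under its middle.
- driver: Screwdriver lying on the bench, about 200 mm long. Leave alone. Origin under its middle.
There are look-alikes about, which are no part of the job. Leave any purple or yellow look-alike of the part that bears jarB_mid alone.

How it is judged:
On the way, in this order (a step that is already met when the one before it is completed fails the run):
1. every jar, its lid fully home, stands released and upright on a ring of its own with its label facing the reader's window (angle between each of jarA_mid, jarB_mid, jarC_mid's own z axis and vertical below 0.1 rad and value of joint each of lidA, lidB, lidC above 0.0065 m and (horizontal distance between jarA_mid and ring1 below 0.02 m or horizontal distance between jarA_mid and ring2 below 0.02 m or horizontal distance between jarA_mid and ring3 below 0.02 m) and height (world z) of each of jarA_mid, jarB_mid, jarC_mid below 0.05 m and x of window in the frame of jarA_mid above 0.05 m and y of window in the frame of jarA_mid between -0.045 and 0.045 m and contact force between the fingers and jarA below 0.3 N and (horizontal distance between jarB_mid and ring1 below 0.02 m or horizontal distance between jarB_mid and ring2 below 0.02 m or horizontal distance between jarB_mid and ring3 below 0.02 m) and x of window in the frame of jarB_mid above 0.05 m and y of window in the frame of jarB_mid between -0.045 and 0.045 m and contact force between the fingers and jarB below 0.3 N and (horizontal distance between jarC_mid and ring1 below 0.02 m or horizontal distance between jarC_mid and ring2 below 0.02 m or horizontal distance between jarC_mid and ring3 below 0.02 m) and x of window in the frame of jarC_mid above 0.05 m and y of window in the frame of jarC_mid between -0.045 and 0.045 m and contact force between the fingers and jarC below 0.3 N), for 0.2 s.
2. the reader's button is pressed fully down while all the jars stand so (value of joint trigger above 0.0045 m and angle between each of jarA_mid, jarB_mid, jarC_mid's own z axis and vertical below 0.1 rad and value of joint each of lidA, lidB, lidC above 0.0065 m and (horizontal distance between jarA_mid and ring1 below 0.02 m or horizontal distance between jarA_mid and ring2 below 0.02 m or horizontal distance between jarA_mid and ring3 below 0.02 m) and height (world z) of each of jarA_mid, jarB_mid, jarC_mid below 0.05 m and x of window in the frame of jarA_mid above 0.05 m and y of window in the frame of jarA_mid between -0.045 and 0.045 m and (horizontal distance between jarB_mid and ring1 below 0.02 m or horizontal distance between jarB_mid and ring2 below 0.02 m or horizontal distance between jarB_mid and ring3 below 0.02 m) and x of window in the frame of jarB_mid above 0.05 m and y of window in the frame of jarB_mid between -0.045 and 0.045 m and (horizontal distance between jarC_mid and ring1 below 0.02 m or horizontal distance between jarC_mid and ring2 below 0.02 m or horizontal distance between jarC_mid and ring3 below 0.02 m) and x of window in the frame of jarC_mid above 0.05 m and y of window in the frame of jarC_mid between -0.045 and 0.045 m), for 0.05 s.
At the end, for the whole second after the job is handed in: Every jar is upright (6 degrees) and at rest on the stock tray's floor, lid at least 6.5 of 8 mm down, button up. Earlier all stood at once within 20 mm of ring centres, the window within 45 mm of straight ahead of each label (about 18 degrees), as the button went down 4.5 mm (angle between each of jarA_mid, jarB_mid, jarC_mid's own z axis and vertical below 0.1 rad and value of joint each of lidA, lidB, lidC above 0.0065 m and x of jarA_mid in the frame of tray_floor between -0.15 and 0.15 m and y of jarA_mid in the frame of tray_floor between -0.045 and 0.045 m and z of each of jarA_mid, jarB_mid, jarC_mid in the frame of tray_floor below 0.05 m and linear speed of each of jarA, jarB, jarC below 0.02 m/s and x of jarB_mid in the frame of tray_floor between -0.15 and 0.15 m and y of jarB_mid in the frame of tray_floor between -0.045 and 0.045 m and x of jarC_mid in the frame of tray_floor between -0.15 and 0.15 m and y of jarC_mid in the frame of tray_floor between -0.045 and 0.045 m and value of joint trigger below 0.002 m); the robot touches nothing.
It fails at once if a thing on the bench that is no part of the job (tape, adapter, carton, cutter, screwdriver) is pushed more than 30 mm (distance of any of tape, adapter, carton, cutter, driver from where it was at the start of the episode above 0.03 m).
Of jarA, jarB, jarC only 2 to 3 are there at a start; the rules pass over those that are not, and their reading is None.
At some moment in a run one of jarA, jarB, jarC may be knocked a few centimetres aside while the robot is not near it.
It also fails if it takes over 210 s, if anything falls off the work surface, if the arm or the gripper's body presses on something with over 40 N, if the wrist force passes 120 N, or if a joint passes its speed limit or range.

## Working session

There is one attempt and no reset: what is moved stays moved. The work goes in short steps, Python scripts to look and compute and a shell command to move; the robot and the scene stay as the last step left them, time stands still between calls to the robot, and variables do not carry over. Pictures are saved under pics/ and viewed, and the job is handed in when it is done.

```bash
ls; mkdir -p pics; cat > h.py <<'E'
import numpy as np,cv2
from rig import observe,imaging,bot
def shot(n,f):
    c=imaging.camera(n); cv2.imwrite('pics/'+f,c['pixels'][:,:,::-1]); np.savez('pics/'+f[:-4]+'.npz',**{k:np.array(v) for k,v in c.items()}); return c
def world(c):
    z=c['z_map'].astype(float); v,u=np.mgrid[0:480,0:640]; K=np.array(c['K'])
    P=np.stack([(u-K[0,2])/K[0,0]*z,(v-K[1,2])/K[1,1]*z,z],-1)
    W=(P-np.array(c['t']))@np.array(c['R']); W[z==0]=np.nan; return W
E
python3 - <<'E'
from h import *
for n in('scene','top'):
    c=shot(n,n+'0.png'); print(n,c['K'],c['R'],c['t'])
print(observe())
E
```

```text
pics
scene [[547.06110999   0.         314.8759297 ]
 [  0.         547.06110999 236.38313166]
 [  0.           0.           1.        ]] [[ 0.43245672  0.90161029  0.00894787]
 [ 0.55860099 -0.26011622 -0.78759411]
 [-0.70777547  0.34559866 -0.61612941]] [-0.12833188 -0.1953966   1.63031622]
top [[620.72005451   0.         320.52695887]
 [  0.         620.72005451 250.33463468]
 [  0.           0.           1.        ]] [[ 1.50341696e-03 -9.99998496e-01  8.64318338e-04]
 [-9.81887886e-01 -1.63993947e-03 -1.89455775e-01]
 [ 1.89456908e-01 -5.63832679e-04 -9.81888875e-01]] [-0.0793807   0.48004706  1.36814965]
{'time': 0.1, 'qpos': array([ 1.24130408e+00,  9.18082002e-02,  1.23176285e+00,  3.22703299e-05,
        1.81981129e+00, -5.66757489e-02]), 'qvel': array([-0.00027209, -0.00165031, -0.00323273,  0.00034997, -0.0002309 ,
       -0.00042586]), 'effort': array([ 1.74458706e-03, -4.60217571e+01, -4.19218612e+01, -1.70261596e-04,
        1.07784377e-02,  7.13059862e-06]), 'ee_pos': array([0.16156227, 0.57757586, 0.23025067]), 'tcp_rot': array([-4.27148029e-01, -3.11203967e+00,  2.74923623e-03]), 'ft_force': array([ 0.53914759, -0.02653444, -0.16208841]), 'wrist_torque': array([ 0.05964364, -0.00804303, -0.01304552]), 'opening': 0.08520228931013715}
```

View pics/scene0.png

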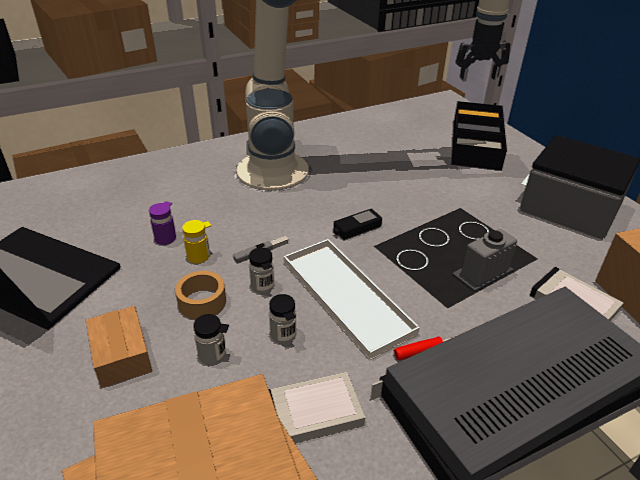

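View pics/top0.png

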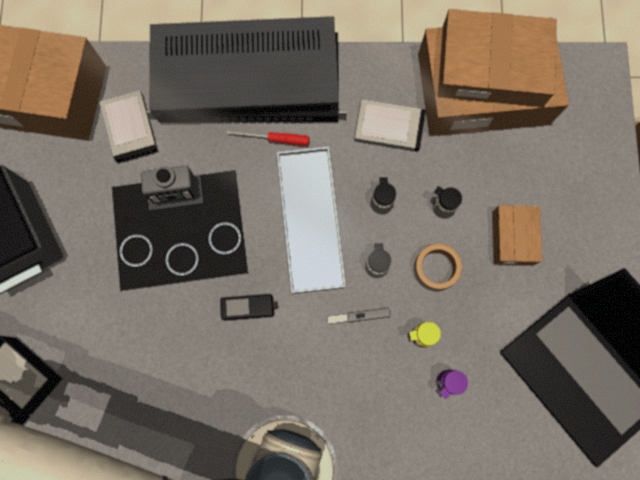

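Top-view candidates: grey jars with black lids at (378,262), (384,195) and (447,200). The look-alikes, to be left alone, are yellow (426,335) and purple (452,382). I choose the three grey ones and will check them in a close crop while measuring.

```bash
python3 - <<'E'
from h import *
t=dict(np.load('pics/top0.npz')); s=dict(np.load('pics/scene0.npz'))
a=t['pixels'][150:300,340:490,::-1]; b=s['pixels'][230:380,180:330,::-1]
cv2.imwrite('pics/crop0.png',np.hstack([cv2.resize(x,(400,400),interpolation=cv2.INTER_CUBIC) for x in(a,b)]))
W=world(t); WS=world(s)
for n,(u,v) in dict(j1=(378,262),j2=(384,195),j3=(447,200),yel=(426,335),pur=(452,382),tape=(438,248),cart=(518,240),btn=(164,177),r1=(136,250),r2=(182,260),r3=(225,239)).items(): print(n,W[v,u].round(3))
# tray: white pixels and rings
g=t['pixels'].astype(int)
# jar tops clouds by both cams
for n,(x,y) in dict(j1=W[262,378][:2],j2=W[195,384][:2],j3=W[200,447][:2]).items() if 0 else {}: pass
for n,(u,v) in dict(j1=(378,262),j2=(384,195),j3=(447,200)).items():
    c=W[v,u][:2]
    for nm,w in(('top',W),('scn',WS)):
        m=(np.hypot(w[...,0]-c[0],w[...,1]-c[1])<.055)&(w[...,2]>.06)
        p=w[m]; zs=p[:,2]; print(n,nm,m.sum(),np.percentile(zs,[50,90,99]).round(4))
        q=p[zs>zs.max()-.012]; 
        (cx,cy),r=cv2.minEnclosingCircle(q[:,:2].astype(np.float32)); print('   circ',round(cx,3),round(cy,3),round(r,3),'mean',q.mean(0).round(4))
E
```

```text
j1 [ 0.446 -0.205  0.091]
j2 [ 0.599 -0.221  0.089]
j3 [ 0.587 -0.362  0.088]
yel [ 0.287 -0.306  0.09 ]
pur [ 0.188 -0.357  0.092]
tape [ 0.486 -0.346  0.048]
cart [ 0.502 -0.525  0.06 ]
btn [0.631 0.268 0.117]
r1 [0.488 0.355 0.003]
r2 [0.465 0.246 0.003]
r3 [ 0.516  0.147 -0.   ]
j1 top 531 [0.0903 0.0946 0.0977]
   circ 0.455 -0.206 0.031 mean [ 0.449  -0.2074  0.0925]
j1 scn 554 [0.0912 0.0949 0.0969]
   circ 0.461 -0.21 0.035 mean [ 0.4615 -0.2093  0.0925]
j2 top 524 [0.0886 0.0928 0.096 ]
   circ 0.611 -0.223 0.033 mean [ 0.6043 -0.2224  0.09  ]
j2 scn 684 [0.091  0.0939 0.0958]
   circ 0.616 -0.223 0.033 mean [ 0.6137 -0.2234  0.0917]
j3 top 537 [0.0882 0.0925 0.0956]
   circ 0.596 -0.364 0.032 mean [ 0.593  -0.3687  0.0902]
j3 scn 820 [0.0898 0.0931 0.0947]
   circ 0.602 -0.364 0.032 mean [ 0.6023 -0.3682  0.0906]
```

View pics/crop0.png

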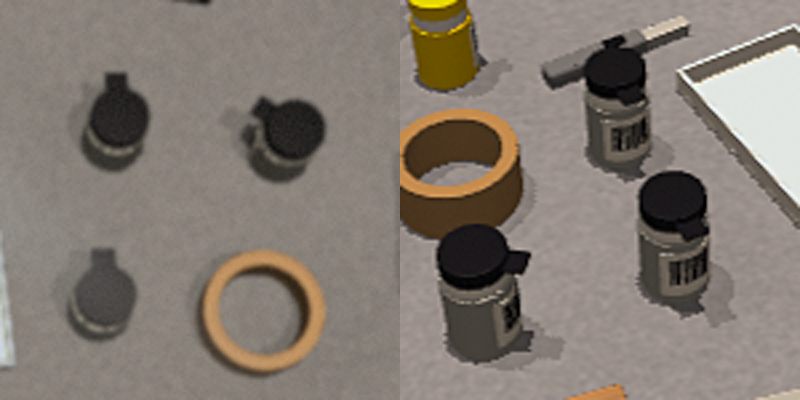

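The crop confirms three grey jars with barcode labels and proud black lids. Next is a silhouette fit from both cameras for position and yaw, plus rings, reader and tray.

```bash
cat >> h.py <<'E'
from scipy.optimize import minimize
S=4
def proj(c,P):
    p=np.asarray(P)@c['R'].T+c['t']; return p[:,:2]/p[:,2:]*c['K'][0,0]+c['K'][:2,2]
A=np.linspace(0,2*np.pi,48,endpoint=False)
def circ(x,y,z,r): return np.stack([x+r*np.cos(A),y+r*np.sin(A),0*A+z],-1)
def render(c,o,x,y,yaw,top,tz,box):
    u0,v0,w,h=box; im=np.zeros((h*S,w*S),np.uint8)
    def hull(P):
        q=((proj(c,P)-[u0,v0]+.5)*S-.5); cv2.fillConvexPoly(im,cv2.convexHull((q*16).round().astype(np.int32)),255,shift=4)
    hull(np.r_[circ(x,y,o,.027),circ(x,y,o+.064,.027)])
    hull(np.r_[circ(x,y,o+.064,.022),circ(x,y,o+top-.01,.022)])
    hull(np.r_[circ(x,y,o+top-.018,.0255),circ(x,y,o+top,.0255)])
    d=np.array([np.cos(yaw),np.sin(yaw)]);n=np.array([-d[1],d[0]])
    hull([[*(np.array([x,y])+a*d+b*n),o+z] for a in(.0,.04) for b in(-.01,.01) for z in(tz-.002,tz+.002)])
    return cv2.resize(im,(w,h),interpolation=cv2.INTER_AREA)/255.
def fit(cams,x,y,yaw,top=.092,o=0.,verbose=True):
    data=[]
    for c in cams:
        W=world(c); q=proj(c,np.r_[circ(x,y,o,.06),circ(x,y,o+.1,.06)])
        u0,v0=q.min(0).astype(int); u1,v1=q.max(0).astype(int)+1
        u0=max(u0,0);v0=max(v0,0);u1=min(u1,640);v1=min(v1,480)
        w=W[v0:v1,u0:u1]; m=(w[...,2]>o+.008)&(np.hypot(w[...,0]-x,w[...,1]-y)<.055)
        m|= np.isnan(w[...,2])&False
        data.append((c,(u0,v0,u1-u0,v1-v0),m.astype(float)))
    f=lambda p: sum(np.abs(render(c,o,p[0],p[1],p[2],top,p[3],b)-m).sum()/m.sum() for c,b,m in data)
    best=None
    for dy in ((0,1.57,3.14,-1.57) if yaw is None else (0,)):
        y0=(yaw or 0)+dy
        r=minimize(f,[x,y,y0,.072],method='Nelder-Mead',options=dict(initial_simplex=np.array([[x,y,y0,.075],[x+.01,y,y0,.075],[x,y+.01,y0,.075],[x,y,y0+.5,.075],[x,y,y0,.085]]),xatol=1e-4,fatol=1e-4))
        if best is None or r.fun<best.fun: best=r
    return best.x,best.fun
E
python3 - <<'E'
from h import *
t=dict(np.load('pics/top0.npz')); s=dict(np.load('pics/scene0.npz'))
for n,x,y,a in(('j1',.45,-.208,.1),('j2',.607,-.222,.1),('j3',.595,-.364,.8)):
    for l,cs in(('both',[t,s]),('top',[t]),('scn',[s])):
        p,f=fit(cs,x,y,a); print(n,l,p[:2].round(4),np.degrees(p[2]).round(1),p[3].round(4),round(f,3))
# rings
g=t['pixels'].astype(int); W=world(t)
m=(g.min(-1)>120); m[:, :112]=0; m[:,250:]=0; m[:225]=0; m[292:]=0
n,L,st,ce=cv2.connectedComponentsWithStats(m.astype(np.uint8))
C,K,R,tt=-t['R'].T@t['t'],t['K'],t['R'],t['t']
def plane(u,v,z,c=t):
    C=-c['R'].T@c['t']; d=np.linalg.inv(c['K'])@np.array([u,v,1.]); d=c['R'].T@d; return C+d*(z-C[2])/d[2]
for i in range(1,n):
    if st[i,4]>40:
        q=np.argwhere(L==i)[:,::-1].astype(np.float32); P=np.array([plane(*k,.001)[:2] for k in q],np.float32)
        print('ring',cv2.minEnclosingCircle(P),cv2.fitEllipse(P)[0], st[i])
g=t['pixels'].astype(int); m=((g.min(-1)>150)); m[:, :270]=0; m[:,350:]=0;m[:140]=0;m[300:]=0
q=np.argwhere(m)[:,::-1]; P=np.array([plane(*k,.014)[:2] for k in q],np.float32); print('tray',cv2.minAreaRect(P))
ws=world(t); m=(ws[...,2]>.085)&(ws[...,1]>.15)&(ws[...,1]<.35)&(ws[...,0]>.5)&(ws[...,0]<.72)&(ws[...,2]<.107); print('reader top',cv2.minAreaRect(ws[m][:,:2].astype(np.float32)),m.sum())
w2=world(s); m=(w2[...,2]>.085)&(w2[...,1]>.15)&(w2[...,1]<.35)&(w2[...,0]>.5)&(w2[...,0]<.72)&(w2[...,2]<.107); print('reader top s',cv2.minAreaRect(w2[m][:,:2].astype(np.float32)),m.sum())
for w in(W,w2):
    m=(w[...,2]>.109)&(w[...,1]>.15)&(w[...,1]<.35)&(w[...,0]>.5)&(w[...,0]<.72);print('btn',np.median(w[m],0),m.sum(),w[m][:,:2].min(0),w[m][:,:2].max(0))
cv2.imwrite('pics/rd.png',np.hstack([cv2.resize(t['pixels'][150:300,100:260,::-1],(400,375),interpolation=cv2.INTER_CUBIC),cv2.resize(s['pixels'][190:310,370:540,::-1],(400,375),interpolation=cv2.INTER_CUBIC)]))
E
```

```text
j1 both [ 0.4502 -0.2074] 2.2 0.0833 0.178
j1 top [ 0.4506 -0.208 ] 2.9 0.0808 0.073
j1 scn [ 0.448  -0.2062] -11.9 0.0812 0.094
j2 both [ 0.605  -0.2219] 2.0 0.0766 0.187
j2 top [ 0.6053 -0.223 ] 3.6 0.0752 0.085
j2 scn [ 0.6024 -0.2204] -28.0 0.087 0.088
j3 both [ 0.5927 -0.3696] 54.6 0.0813 0.192
j3 top [ 0.593  -0.3703] 54.8 0.0795 0.093
j3 scn [ 0.5936 -0.3696] 49.6 0.0833 0.095
ring ((0.5158323049545288, 0.15866562724113464), 0.03545156493782997) (0.5180966258049011, 0.15023304522037506) [209 225  16  29  70]
ring ((0.515872597694397, 0.1349981129169464), 0.034422583878040314) (0.5179874897003174, 0.1446038782596588) [226 225  15  29  65]
ring ((0.5052087903022766, 0.0958704948425293), 0.04512704908847809) (0.5155884027481079, 0.09454882144927979) [244 225   6  38 125]
ring ((0.48900744318962097, 0.3563005328178406), 0.037916239351034164) (0.4888845682144165, 0.35636159777641296) [120 235  32  31 167]
ring ((0.46843913197517395, 0.2473447322845459), 0.03756410628557205) (0.4681793749332428, 0.24733276665210724) [166 243  32  32 163]
ring ((0.41636982560157776, 0.3984420895576477), 0.0255555659532547) (0.4136483073234558, 0.4006851017475128) [112 270   7  22  93]
ring ((0.3932983875274658, 0.24638202786445618), 0.11034741997718811) (0.4015416204929352, 0.21686974167823792) [133 279  96  13 443]
tray ((0.5656465291976929, -0.0545734241604805), (0.3436168134212494, 0.12739717960357666), 6.573059558868408)
reader top ((0.6336276531219482, 0.27099868655204773), (0.06240671128034592, 0.11218379437923431), 8.801712989807129) 896
reader top s ((0.6399630308151245, 0.2697256803512573), (0.061659593135118484, 0.11318812519311905), 10.037137031555176) 710
btn [0.63354199 0.26918033 0.11562458] 271 [0.61188273 0.24782866] [0.65909755 0.29449289]
btn [0.64594957 0.26453042 0.11579927] 256 [0.61693888 0.2457209 ] [0.66403796 0.29234684]
```

View pics/rd.png

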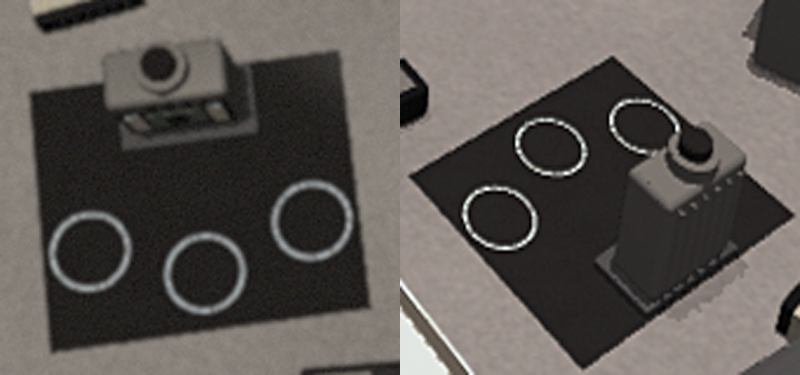

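The picture shows the rings at crop (90,250), (205,272) and (312,220), with the reader behind them. Its window is at about (0.608, 0.266). All three jars' labels face roughly +x, and the mapping is j1→ring2, j2→ring1, j3→ring3. First I move to above j1 with the fingers shut.

```bash
python3 -m pendant '{"travel":[[28.8,-32.8,-3],[28.8,-32.8,-3],[28.8,-32.8,-3],[28.8,-32.8,-3],[28.8,-32.8,-3],[28.8,-32.8,-3],[28.8,-32.8,-3],[28.8,-32.8,-3],[28.8,-32.8,-3],[28.8,-32.8,-3]],"dr":[[0,0,18],[0,0,18],[0,0,18],[0,0,18],[0,0,18],[0,0,18],[0,0,18],[0,0,18],[0,0,18],[0,0,18]],"grip":[1,1,1,1,1,1,1,1,1,1]}' 40; python3 - <<'E'
from h import *
o=observe(); print(o)
E
```

```text
time: 0.93
ee_pos: [0.4349, 0.2656, 0.2025]
tcp_rot: [0.065, -3.141, 0.0]
ft_force: [0.2, 0.1, -0.2]
opening: -0.0003
{'time': 0.9333, 'qpos': array([ 4.81475947e-01, -1.56178611e-01,  1.52362029e+00,  6.50218496e-05,
        1.77447593e+00, -1.13077065e+00]), 'qvel': array([-0.96638879,  0.18620057, -0.10188187,  0.00392978, -0.08469049,
       -0.95699088]), 'effort': array([  4.45843488, -37.35319376, -41.01869702,  -0.11001923,
         0.46786951,   1.26092758]), 'ee_pos': array([0.43493024, 0.26563162, 0.20245414]), 'tcp_rot': array([ 6.51192866e-02, -3.14059822e+00,  1.37344821e-04]), 'ft_force': array([ 0.22750552,  0.05606857, -0.17988502]), 'wrist_torque': array([ 0.04644799,  0.01687117, -0.00626789]), 'opening': -0.0002670561240881718}
```

```bash
python3 -m pendant '{"travel":[[0.1,-45.7,-8],[0.1,-45.7,-8],[0.1,-45.7,-8],[0.1,-45.7,-8],[0.1,-45.7,-8],[0.1,-45.7,-8],[0.1,-45.7,-8],[0.1,-45.7,-8],[0.1,-45.7,-8],[0.1,-45.7,-8]],"dr":[[0,0,0],[0,0,0],[0,0,0],[0,0,0],[0,0,0],[0,0,0],[0,0,0],[0,0,0],[0,0,0],[0,0,0]],"grip":[1,1,1,1,1,1,1,1,1,1]}';  python3 -m pendant '{"travel":[[0,0,0],[0,0,0],[0,0,0],[0,0,0],[0,0,0],[0,0,0]],"dr":[[0,0,0],[0,0,0],[0,0,0],[0,0,0],[0,0,0],[0,0,0]],"grip":[1,1,1,1,1,1]}'
python3 - <<'E'
from h import *
t=shot('top','t1.png'); s=shot('scene','s1.png')
print(observe()['ee_pos'])
cv2.imwrite('pics/c1.png',np.hstack([cv2.resize(t['pixels'][180:300,320:480,::-1],(400,300)),cv2.resize(s['pixels'][180:300,190:350,::-1],(400,300))]))
E
```

```text
time: 1.77
ee_pos: [0.4344, -0.1449, 0.1305]
tcp_rot: [-0.065, 3.141, 0.0]
ft_force: [1.6, 1.1, -0.3]
opening: -0.0005
time: 2.27
ee_pos: [0.4354, -0.1417, 0.1314]
tcp_rot: [-0.069, 3.14, -0.0]
ft_force: [0.6, 0.2, 0.5]
opening: -0.0002
[ 0.43533344 -0.14203934  0.13133231]
```

View pics/c1.png

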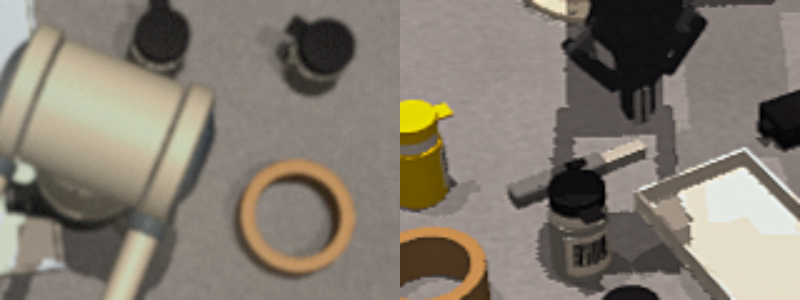

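The picture shows the shut fingers short of j1, which is undisturbed. I move over it and then press.

```bash
python3 -m pendant '{"travel":[[1.5,-6.55,-2.5],[1.5,-6.55,-2.5],[1.5,-6.55,-2.5],[1.5,-6.55,-2.5],[1.5,-6.55,-2.5]],"dr":[[0,0,0],[0,0,0],[0,0,0],[0,0,0],[0,0,0]],"grip":[1,1,1,1,1]}';  python3 -m pendant '{"travel":[[0,0,-0.6],[0,0,-1.2],[0,0,-1.6],[0,0,-1.8]],"dr":[[0,0,0],[0,0,0],[0,0,0],[0,0,0]],"grip":[1,1,1,1]}'; python3 -m pendant '{"travel":[[0,0,-0.2],[0,0,-0.4],[0,0,-0.4]],"dr":[[0,0,0],[0,0,0],[0,0,0]],"grip":[1,1,1]}'
```

```text
time: 2.78
ee_pos: [0.4501, -0.2079, 0.1062]
tcp_rot: [0.065, -3.141, -0.001]
ft_force: [-0.2, 0.6, -0.4]
opening: -0.0003
time: 3.12
ee_pos: [0.4503, -0.2078, 0.0884]
tcp_rot: [-0.066, 3.14, -0.0]
ft_force: [-2.4, 0.6, 6.8]
opening: 0.0002
time: 3.37
ee_pos: [0.4503, -0.2078, 0.0846]
tcp_rot: [-0.066, 3.14, 0.0]
ft_force: [-0.9, 0.6, 4.0]
opening: 0.0
```

```bash
python3 -m pendant '{"travel":[[0,0,-0.1],[0,0,-0.2],[0,0,-0.2]],"dr":[[0,0,0],[0,0,0],[0,0,0]],"grip":[1,1,1]}';python3 -m pendant '{"travel":[[0,0,-0.1],[0,0,-0.1]],"dr":[[0,0,0],[0,0,0]],"grip":[1,1]}'
```

```text
time: 3.62
ee_pos: [0.4505, -0.208, 0.0841]
tcp_rot: [-0.066, 3.139, -0.001]
ft_force: [-4.0, 3.6, 10.4]
opening: -0.0003
time: 3.78
ee_pos: [0.4508, -0.2082, 0.084]
tcp_rot: [-0.066, 3.138, -0.002]
ft_force: [-3.8, 3.2, 15.0]
opening: -0.0004
```

The lid is home: it stops at 0.084 with 15 N. Now I raise, open and grasp j1 at 50 mm height.

```bash
python3 -m pendant '{"travel":[[0,0,3],[0,0,5],[0,0,5],[0,0,5],[0,0,5],[0,0,5],[0,0,5]],"dr":[[0,0,0],[0,0,0],[0,0,0],[0,0,0],[0,0,0],[0,0,0],[0,0,0]],"grip":[1,-1,-1,-1,-1,-1,-1]}' 40; python3 -m pendant '{"travel":[[0,0,-3],[0,0,-6],[0,0,-8.5],[0,0,-10],[0,0,-10],[0,0,-10]],"dr":[[0,0,0],[0,0,0],[0,0,0],[0,0,0],[0,0,0],[0,0,0]],"grip":[-1,-1,-1,-1,-1,-1]}';python3 -m pendant '{"travel":[[0,0,0],[0,0,0],[0,0,0],[0,0,0],[0,0,0],[0,0,0],[0,0,0],[0,0,0]],"dr":[[0,0,0],[0,0,0],[0,0,0],[0,0,0],[0,0,0],[0,0,0],[0,0,0],[0,0,0]],"grip":[1,1,1,1,1,1,1,1]}'; python3 -m pendant '{"travel":[[0,0,4],[0,0,8],[0,0,12],[0,0,12]],"dr":[[0,0,0],[0,0,0],[0,0,0],[0,0,0]],"grip":[1,1,1,1]}'
python3 - <<'E'
from h import *
s=shot('scene','s2.png')
E
```

```text
time: 4.37
ee_pos: [0.4494, -0.208, 0.1294]
tcp_rot: [0.065, -3.139, -0.002]
ft_force: [-0.2, 0.2, 0.7]
opening: 0.0723
time: 4.87
ee_pos: [0.4491, -0.2079, 0.0297]
tcp_rot: [0.065, -3.138, -0.003]
ft_force: [-0.4, -0.4, 0.8]
opening: 0.0858
time: 5.53
ee_pos: [0.4511, -0.2088, 0.033]
tcp_rot: [-0.065, 3.138, -0.002]
ft_force: [-0.5, 1.4, 5.5]
opening: 0.053
time: 5.87
ee_pos: [0.4529, -0.21, 0.1606]
tcp_rot: [-0.065, 3.129, -0.011]
ft_force: [0.8, -0.3, -0.8]
opening: 0.053
```

View pics/s2.png

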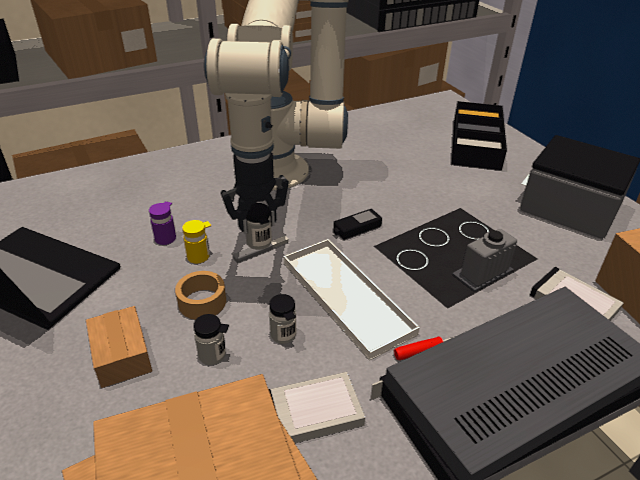

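The picture shows jar 1 gripped upright, with its label visible at (258,232). I carry it to ring 2.

```bash
python3 -m pendant '{"travel":[[1.6,45.6,-4],[1.6,45.6,-4],[1.6,45.6,-4],[1.6,45.6,-4],[1.6,45.6,-4],[1.6,45.6,-4],[1.6,45.6,-4],[1.6,45.6,-4],[1.6,45.6,-4],[1.6,45.6,-4]],"dr":[[0,0,5],[0,0,5],[0,0,5],[0,0,5],[0,0,5],[0,0,5],[0,0,5],[0,0,5],[0,0,5],[0,0,5]],"grip":[1,1,1,1,1,1,1,1,1,1]}';python3 -m pendant '{"travel":[[0,0,0],[0,0,0],[0,0,0]],"dr":[[0,0,0],[0,0,0],[0,0,0]],"grip":[1,1,1]}'
```

```text
time: 6.75
ee_pos: [0.4633, 0.2081, 0.1124]
tcp_rot: [0.202, -3.132, 0.002]
ft_force: [1.4, -0.5, -2.3]
opening: 0.0531
time: 7.0
ee_pos: [0.4638, 0.2061, 0.1128]
tcp_rot: [0.203, -3.132, 0.002]
ft_force: [-0.3, -0.3, -2.9]
opening: 0.053
```

```bash
python3 -m pendant '{"travel":[[0.45,4.1,-3],[0.45,4.1,-5],[0.45,4.1,-7],[0.45,4.1,-7.6],[0.45,4.1,-7.8],[0.45,4.1,-7.8]],"dr":[[0,0,0],[0,0,0],[0,0,0],[0,0,0],[0,0,0],[0,0,0]],"grip":[1,1,1,1,1,1]}'
```

```text
time: 7.5
ee_pos: [0.4693, 0.2461, 0.0368]
tcp_rot: [0.199, -3.135, 0.001]
ft_force: [0.5, -0.4, -2.2]
opening: 0.0529
```

```bash
python3 -m pendant '{"travel":[[0,0,0],[0,0,-0.1],[0,0,-0.1]],"dr":[[0,0,0],[0,0,0],[0,0,0]],"grip":[1,1,1]}'
```

```text
time: 7.75
ee_pos: [0.47, 0.2474, 0.0371]
tcp_rot: [-0.201, 3.133, 0.001]
ft_force: [0.7, -0.0, -2.7]
opening: 0.0528
```

```bash
python3 -m pendant '{"travel":[[0,0,-0.2],[0,0,-0.3],[0,0,-0.4],[0,0,-0.4]],"dr":[[0,0,0],[0,0,0],[0,0,0],[0,0,0]],"grip":[1,1,1,1]}'
```

```text
time: 8.08
ee_pos: [0.4694, 0.2475, 0.033]
tcp_rot: [-0.202, 3.134, 0.0]
ft_force: [-3.0, -1.0, 5.1]
opening: 0.0531
```

On the mat. I release, retreat upwards and head for j2 with the fingers shut.

```bash
python3 -m pendant '{"travel":[[0,0,0],[0,0,0],[0,0,0],[0,0,0],[0,0,0],[0,0,3],[0,0,7],[0,0,11],[0,0,13],[0,0,13]],"dr":[[0,0,0],[0,0,0],[0,0,0],[0,0,0],[0,0,0],[0,0,0],[0,0,0],[0,0,0],[0,0,0],[0,0,0]],"grip":[-1,-1,-1,-1,-1,-1,-1,-1,-1,-1]}'; python3 -m pendant '{"travel":[[3,-4,0],[13.6,-46.9,-4],[13.6,-46.9,-4],[13.6,-46.9,-4],[13.6,-46.9,-4],[13.6,-46.9,-4],[13.6,-46.9,-4],[13.6,-46.9,-4],[13.6,-46.9,-4],[13.6,-46.9,-4]],"dr":[[0,0,-5],[0,0,-5],[0,0,-5],[0,0,-5],[0,0,-5],[0,0,-5],[0,0,-5],[0,0,-5],[0,0,-5],[0,0,-5]],"grip":[1,1,1,1,1,1,1,1,1,1]}'; python3 -m pendant '{"travel":[[0,0,0],[0,0,0],[0,0,0]],"dr":[[0,0,0],[0,0,0],[0,0,0]],"grip":[1,1,1]}'
python3 - <<'E'
from h import *
t=shot('top','t3.png'); s=shot('scene','s3.png')
for l,cs in(('both',[t,s]),('top',[t]),('s',[s])):
    p,f=fit(cs,.469,.2475,.13,top=.084); print('j1@r2',l,p[:2].round(4),np.degrees(p[2]).round(1),round(f,3))
E
```

```text
time: 8.92
ee_pos: [0.4714, 0.2484, 0.1688]
tcp_rot: [-0.201, 3.125, 0.006]
ft_force: [0.8, 0.0, 0.6]
opening: 0.0852
time: 9.75
ee_pos: [0.5862, -0.1499, 0.1272]
tcp_rot: [0.065, -3.14, -0.001]
ft_force: [1.0, 0.2, -0.6]
opening: 0.0001
time: 10.0
ee_pos: [0.586, -0.1478, 0.1274]
tcp_rot: [0.064, -3.139, -0.002]
ft_force: [0.1, 0.1, 0.2]
opening: 0.0001
j1@r2 both [0.4699 0.2495] 4.9 0.198
j1@r2 top [0.4696 0.2485] 9.5 0.081
j1@r2 s [0.4673 0.2529] 1.9 0.09
```

View pics/t3.png

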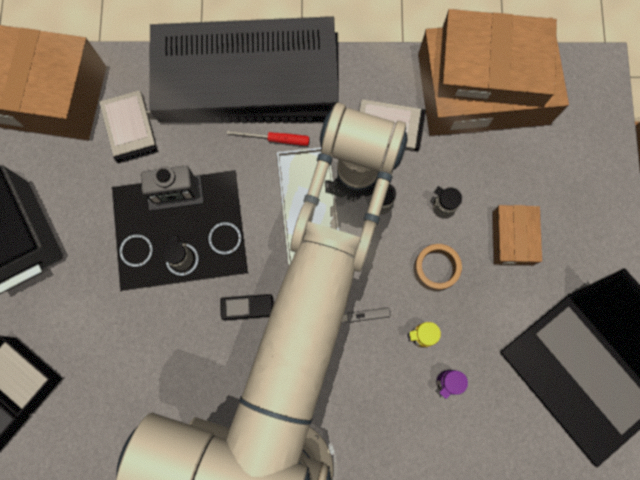

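Picture: jar 1 stands on ring 2 at (181,255). j2 is partly hidden by the arm, so I check it from the scene camera.

```bash
python3 - <<'E'
from h import *
s=dict(np.load('pics/s3.npz'))
p,f=fit([s],.605,-.222,.1); print(p,f)
p,f=fit([s],.593,-.37,.95); print(p,f)
E
python3 -m pendant '{"travel":[[1.9,-7.4,-2.1],[1.9,-7.4,-2.1],[1.9,-7.4,-2.1],[1.9,-7.4,-2.1],[1.9,-7.4,-2.1]],"dr":[[0,0,0],[0,0,0],[0,0,0],[0,0,0],[0,0,0]],"grip":[1,1,1,1,1]}'
```

```text
[ 0.6023622  -0.22043891 -0.05893163  0.08700709] 0.08645399437840766
[ 0.59436158 -0.36959498  0.85924356  0.08446691] 0.09603721368427251
time: 10.52
ee_pos: [0.6055, -0.2205, 0.1077]
tcp_rot: [-0.067, 3.141, 0.001]
ft_force: [-0.3, 0.4, 0.9]
opening: 0.0002
```

Unmoved. Pressing j2's lid.

```bash
python3 -m pendant '{"travel":[[0,-0.1,-0.6],[0,-0.1,-1.2],[0,-0.1,-1.7],[0,-0.1,-2.0]],"dr":[[0,0,0],[0,0,0],[0,0,0],[0,0,0]],"grip":[1,1,1,1]}'; python3 -m pendant '{"travel":[[0,0,-0.2],[0,0,-0.4],[0,0,-0.5],[0,0,-0.5]],"dr":[[0,0,0],[0,0,0],[0,0,0],[0,0,0]],"grip":[1,1,1,1]}'; python3 -m pendant '{"travel":[[0,0,-0.1],[0,0,-0.1]],"dr":[[0,0,0],[0,0,0]],"grip":[1,1]}'
```

```text
time: 10.85
ee_pos: [0.6055, -0.2218, 0.0876]
tcp_rot: [-0.067, 3.14, 0.0]
ft_force: [-1.3, 1.8, 6.6]
opening: -0.0
time: 11.18
ee_pos: [0.6057, -0.2221, 0.0841]
tcp_rot: [-0.066, 3.139, 0.0]
ft_force: [-1.6, 2.5, 7.7]
opening: 0.0001
time: 11.35
ee_pos: [0.6059, -0.2222, 0.0841]
tcp_rot: [-0.066, 3.138, -0.001]
ft_force: [-2.9, 2.6, 9.4]
opening: -0.0004
```

```bash
python3 -m pendant '{"travel":[[0,0,-0.2],[0,0,-0.2]],"dr":[[0,0,0],[0,0,0]],"grip":[1,1]}'; python3 -m pendant '{"travel":[[0,0,3],[0,0,5.2],[0,0,5.2],[0,0,5.2],[0,0,5.2],[0,0,5.2],[0,0,5.2]],"dr":[[0,0,0],[0,0,0],[0,0,0],[0,0,0],[0,0,0],[0,0,0],[0,0,0]],"grip":[1,-1,-1,-1,-1,-1,-1]}' 40; python3 -m pendant '{"travel":[[0,0,-3],[0,0,-6],[0,0,-8.5],[0,0,-9.8],[0,0,-9.8],[0,0,-9.8]],"dr":[[0,0,0],[0,0,0],[0,0,0],[0,0,0],[0,0,0],[0,0,0]],"grip":[-1,-1,-1,-1,-1,-1]}'
```

```text
time: 11.52
ee_pos: [0.6063, -0.2224, 0.0841]
tcp_rot: [-0.066, 3.136, -0.002]
ft_force: [-5.6, 3.4, 17.5]
opening: -0.0
time: 12.1
ee_pos: [0.6046, -0.2226, 0.1294]
tcp_rot: [0.065, -3.138, -0.002]
ft_force: [-0.4, 0.1, -0.3]
opening: 0.0722
time: 12.6
ee_pos: [0.6049, -0.2227, 0.0327]
tcp_rot: [0.065, -3.139, -0.001]
ft_force: [-0.3, -0.1, 0.6]
opening: 0.0854
```

```bash
python3 -m pendant '{"travel":[[0,0,0],[0,0,0],[0,0,0],[0,0,0],[0,0,0],[0,0,0],[0,0,0],[0,0,0]],"dr":[[0,0,0],[0,0,0],[0,0,0],[0,0,0],[0,0,0],[0,0,0],[0,0,0],[0,0,0]],"grip":[1,1,1,1,1,1,1,1]}'; python3 -m pendant '{"travel":[[0,0,4],[0,0,8],[0,0,12],[0,0,12]],"dr":[[0,0,0],[0,0,0],[0,0,0],[0,0,0]],"grip":[1,1,1,1]}'; python3 -m pendant '{"travel":[[-6,36,0],[-6,36,0],[-6,36,0],[-6,36,0],[-6,36,0],[-6,36,0],[-6,36,0],[-6,36,0],[-6,36,0],[-6,36,0]],"dr":[[0,0,-40],[0,0,-40],[0,0,-40],[0,0,-40],[0,0,-40],[0,0,-40],[0,0,-40],[0,0,-40],[0,0,-40],[0,0,-40]],"grip":[1,1,1,1,1,1,1,1,1,1]}'
```

```text
time: 13.27
ee_pos: [0.6066, -0.2233, 0.0361]
tcp_rot: [-0.065, 3.137, -0.002]
ft_force: [0.9, 0.2, 5.7]
opening: 0.0525
time: 13.6
ee_pos: [0.6084, -0.2242, 0.1647]
tcp_rot: [-0.065, 3.127, -0.01]
ft_force: [0.9, -0.9, -0.3]
opening: 0.0532
time: 14.43
ee_pos: [0.5434, 0.1437, 0.153]
tcp_rot: [-1.002, -2.975, -0.005]
ft_force: [-0.1, 0.2, -3.4]
opening: 0.0528
```

```bash
python3 -m pendant '{"travel":[[-5.4,21.3,-3],[-5.4,21.3,-3],[-5.4,21.3,-3],[-5.4,21.3,-3],[-5.4,21.3,-3],[-5.4,21.3,-6],[-5.4,21.3,-9],[-5.4,21.3,-9],[-5.4,21.3,-9]],"dr":[[0,0,0],[0,0,0],[0,0,0],[0,0,0],[0,0,0],[0,0,0],[0,0,0],[0,0,0],[0,0,0]],"grip":[1,1,1,1,1,1,1,1,1]}'
```

```text
time: 15.18
ee_pos: [0.4898, 0.3489, 0.0608]
tcp_rot: [-1.012, -2.97, 0.008]
ft_force: [0.3, -0.2, -2.8]
opening: 0.0527
```

```bash
python3 -m pendant '{"travel":[[0,0.7,-0.5],[0,0.7,-1.5],[0,0.7,-2.0],[0,0.7,-2.2],[0,0.7,-2.4],[0,0.7,-2.6],[0,0.7,-2.6]],"dr":[[0,0,0],[0,0,0],[0,0,0],[0,0,0],[0,0,0],[0,0,0],[0,0,0]],"grip":[1,1,1,1,1,1,1]}'
```

```text
time: 15.77
ee_pos: [0.4914, 0.3569, 0.0373]
tcp_rot: [-1.014, -2.973, 0.0]
ft_force: [-0.1, 0.5, -3.9]
opening: 0.0528
```

```bash
python3 -m pendant '{"travel":[[0,0,-0.1],[0,0,-0.2],[0,0,-0.2]],"dr":[[0,0,0],[0,0,0],[0,0,0]],"grip":[1,1,1]}'
```

```text
time: 16.02
ee_pos: [0.4915, 0.3572, 0.0362]
tcp_rot: [1.013, 2.973, 0.001]
ft_force: [-0.8, -0.1, -0.7]
opening: 0.0527
```

```bash
python3 -m pendant '{"travel":[[0,0,-0.1],[0,0,-0.1],[0,0,-0.1],[0,0,-0.1],[0,0,-0.1],[0,0,-0.1],[0,0,3],[0,0,7],[0,0,11],[0,0,13]],"dr":[[0,0,0],[0,0,0],[0,0,0],[0,0,0],[0,0,0],[0,0,0],[0,0,0],[0,0,0],[0,0,0],[0,0,0]],"grip":[1,-1,-1,-1,-1,-1,-1,-1,-1,-1]}'; python3 -m pendant '{"travel":[[5,-36,-2],[5,-36,-2],[5,-36,-2],[5,-36,-2],[5,-36,-2],[5,-36,-2],[5,-36,-2],[5,-36,-2],[5,-36,-2],[5,-36,-2]],"dr":[[0,0,52],[0,0,52],[0,0,52],[0,0,52],[0,0,52],[0,0,52],[0,0,52],[0,0,52],[0,0,52],[0,0,52]],"grip":[-1,1,1,1,1,1,1,1,1,1]}'; python3 -m pendant '{"travel":[[5,-32,-2],[5,-32,-2],[5,-32,-2],[5,-32,-2],[5,-32,-2],[5,-32,-2],[5,-32,-2],[5,-32,-2],[5,-32,-2]],"dr":[[0,0,0],[0,0,0],[0,0,0],[0,0,0],[0,0,0],[0,0,0],[0,0,0],[0,0,0],[0,0,0]],"grip":[1,1,1,1,1,1,1,1,1]}'
python3 - <<'E'
from h import *
t=shot('top','t4.png'); s=shot('scene','s4.png')
for n,x,y,a in(('j1',.4695,.249,.13),('j2',.490,.357,-.65)):
  for l,cs in(('both',[t,s]),('top',[t])):
    p,f=fit(cs,x,y,a,top=.084); print(n,l,p[:2].round(4),np.degrees(p[2]).round(1),round(f,3))
p,f=fit([s],.593,-.37,.95); print('j3',p,f)
cv2.imwrite('pics/c4.png',np.hstack([cv2.resize(t['pixels'][150:300,100:260,::-1],(400,375),interpolation=cv2.INTER_CUBIC),cv2.resize(s['pixels'][240:390,150:310,::-1],(400,375),interpolation=cv2.INTER_CUBIC)]))
E
```

```text
time: 16.85
ee_pos: [0.4925, 0.3578, 0.1715]
tcp_rot: [1.012, 2.97, 0.009]
ft_force: [0.9, 0.0, 1.7]
opening: 0.0856
time: 17.68
ee_pos: [0.5414, -0.0084, 0.1449]
tcp_rot: [0.385, -3.117, 0.004]
ft_force: [0.2, 0.6, -0.7]
opening: -0.0001
time: 18.43
ee_pos: [0.5904, -0.3287, 0.123]
tcp_rot: [0.383, -3.116, 0.001]
ft_force: [0.8, -0.6, -0.7]
opening: -0.0001
j1 both [0.4699 0.2495] 5.0 0.208
j1 top [0.4695 0.2485] 9.5 0.086
j2 both [0.4904 0.3597] -43.3 0.194
j2 top [0.4899 0.3585] -40.1 0.09
j3 [ 0.59431863 -0.3697248   0.87710768  0.08417251] 0.17138908085694537
```

View pics/c4.png

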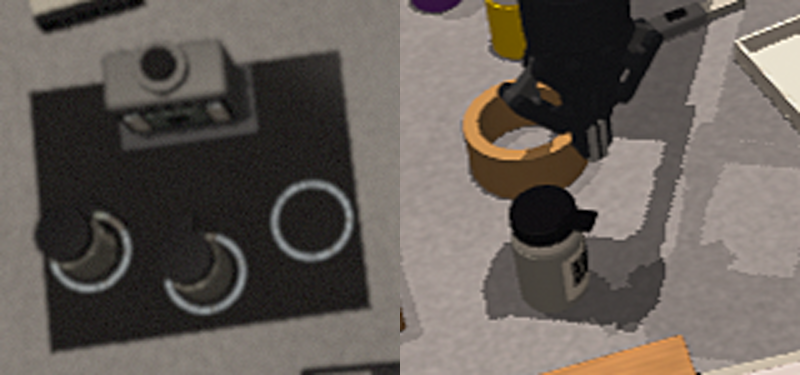

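Jars 1 and 2 stand on their rings with labels within a few degrees, and j3 is unmoved. I press its lid.

```bash
python3 -m pendant '{"travel":[[0.3,-4.1,-1.5],[0.3,-4.1,-1.5],[0.3,-4.1,-1.5],[0.3,-4.1,-1.5]],"dr":[[0,0,0],[0,0,0],[0,0,0],[0,0,0]],"grip":[1,1,1,1]}';python3 -m pendant '{"travel":[[0,0,-0.6],[0,0,-1.2],[0,0,-1.7],[0,0,-2.0]],"dr":[[0,0,0],[0,0,0],[0,0,0],[0,0,0]],"grip":[1,1,1,1]}'; python3 -m pendant '{"travel":[[0,0,-0.2],[0,0,-0.4],[0,0,-0.5],[0,0,-0.6]],"dr":[[0,0,0],[0,0,0],[0,0,0],[0,0,0]],"grip":[1,1,1,1]}'
```

```text
time: 18.87
ee_pos: [0.5946, -0.3625, 0.1105]
tcp_rot: [-0.394, 3.117, 0.001]
ft_force: [0.2, 0.1, 0.2]
opening: -0.0002
time: 19.2
ee_pos: [0.5943, -0.3629, 0.0896]
tcp_rot: [0.394, -3.116, -0.001]
ft_force: [0.1, 1.3, 5.9]
opening: -0.0002
time: 19.53
ee_pos: [0.5947, -0.3634, 0.086]
tcp_rot: [-0.393, 3.116, -0.0]
ft_force: [-1.5, 2.9, 6.7]
opening: -0.0004
```

```bash
python3 -m pendant '{"travel":[[0,0,-0.2],[0,0,-0.3],[0,0,-0.3]],"dr":[[0,0,0],[0,0,0],[0,0,0]],"grip":[1,1,1]}'; python3 -m pendant '{"travel":[[0,0,-0.2],[0,0,-0.2]],"dr":[[0,0,0],[0,0,0]],"grip":[1,1]}'
```

```text
time: 19.78
ee_pos: [0.5949, -0.3634, 0.0842]
tcp_rot: [-0.394, 3.115, -0.001]
ft_force: [-3.3, 2.4, 10.1]
opening: 0.0002
time: 19.95
ee_pos: [0.5952, -0.3636, 0.0843]
tcp_rot: [-0.393, 3.113, -0.003]
ft_force: [-3.9, 5.5, 15.9]
opening: 0.0001
```

```bash
python3 -m pendant '{"travel":[[0,0,3],[-0.1,-0.6,5.2],[-0.1,-0.6,5.2],[-0.1,-0.6,5.2],[-0.1,-0.6,5.2],[-0.1,-0.6,5.2],[-0.1,-0.6,5.2]],"dr":[[0,0,0],[0,0,0],[0,0,0],[0,0,0],[0,0,0],[0,0,0],[0,0,0]],"grip":[1,-1,-1,-1,-1,-1,-1]}' 40; python3 -m pendant '{"travel":[[0,0,-3],[0,0,-6],[0,0,-8.5],[0,0,-9.7],[0,0,-9.7],[0,0,-9.7]],"dr":[[0,0,0],[0,0,0],[0,0,0],[0,0,0],[0,0,0],[0,0,0]],"grip":[-1,-1,-1,-1,-1,-1]}'
```

```text
time: 20.53
ee_pos: [0.5928, -0.3693, 0.1293]
tcp_rot: [0.393, -3.115, -0.003]
ft_force: [0.1, -0.0, 0.1]
opening: 0.0723
time: 21.03
ee_pos: [0.593, -0.3696, 0.0338]
tcp_rot: [0.393, -3.116, -0.002]
ft_force: [1.2, 0.1, 0.2]
opening: 0.0854
```

```bash
python3 -m pendant '{"travel":[[0,0,0],[0,0,0],[0,0,0],[0,0,0],[0,0,0],[0,0,0],[0,0,0],[0,0,0]],"dr":[[0,0,0],[0,0,0],[0,0,0],[0,0,0],[0,0,0],[0,0,0],[0,0,0],[0,0,0]],"grip":[1,1,1,1,1,1,1,1]}'; python3 -m pendant '{"travel":[[0,0,4],[0,0,8],[0,0,10],[0,0,10]],"dr":[[0,0,0],[0,0,0],[0,0,0],[0,0,0]],"grip":[1,1,1,1]}'; python3 -m pendant '{"travel":[[-7.6,51.7,0],[-7.6,51.7,0],[-7.6,51.7,0],[-7.6,51.7,0],[-7.6,51.7,0],[-7.6,51.7,0],[-7.6,51.7,0],[-7.6,51.7,0],[-7.6,51.7,0],[-7.6,51.7,0]],"dr":[[0,0,0],[0,0,0],[0,0,0],[0,0,0],[0,0,0],[0,0,0],[0,0,0],[0,0,0],[0,0,0],[0,0,0]],"grip":[1,1,1,1,1,1,1,1,1,1]}'; python3 -m pendant '{"travel":[[0,0,0],[0,0,0]],"dr":[[0,0,0],[0,0,0]],"grip":[1,1]}'
```

```text
time: 21.7
ee_pos: [0.5945, -0.3708, 0.0374]
tcp_rot: [-0.392, 3.113, -0.005]
ft_force: [0.2, -0.7, 6.2]
opening: 0.0526
time: 22.03
ee_pos: [0.5954, -0.3713, 0.1427]
tcp_rot: [-0.392, 3.108, -0.012]
ft_force: [0.5, -0.6, -2.1]
opening: 0.0527
time: 22.87
ee_pos: [0.5312, 0.0442, 0.1326]
tcp_rot: [0.392, -3.115, -0.001]
ft_force: [0.8, 0.1, -3.1]
opening: 0.0529
time: 23.03
ee_pos: [0.5316, 0.0445, 0.1328]
tcp_rot: [0.4, -3.114, -0.0]
ft_force: [0.5, -0.7, -3.1]
opening: 0.0532
```

```bash
python3 -m pendant '{"travel":[[-1.4,10.2,-1],[-1.4,10.2,-2],[-1.4,10.2,-4],[-1.4,10.2,-6],[-1.4,10.2,-7.5],[-1.4,10.2,-8.5],[-1.4,10.2,-9],[-1.4,10.2,-9.2],[-1.4,10.2,-9.2]],"dr":[[0,0,0],[0,0,0],[0,0,0],[0,0,0],[0,0,0],[0,0,0],[0,0,0],[0,0,0],[0,0,0]],"grip":[1,1,1,1,1,1,1,1,1]}'
```

```text
time: 23.78
ee_pos: [0.519, 0.1435, 0.0424]
tcp_rot: [0.391, -3.117, 0.0]
ft_force: [0.6, -0.7, -1.7]
opening: 0.0529
```

```bash
python3 -m pendant '{"travel":[[-0.2,0.3,-0.2],[-0.2,0.3,-0.4],[-0.2,0.3,-0.5],[-0.2,0.3,-0.5]],"dr":[[0,0,0],[0,0,0],[0,0,0],[0,0,0]],"grip":[1,1,1,1]}'
```

```text
time: 24.12
ee_pos: [0.5168, 0.1474, 0.0377]
tcp_rot: [-0.393, 3.116, 0.0]
ft_force: [0.2, -0.3, -2.0]
opening: 0.0528
```

```bash
python3 -m pendant '{"travel":[[0,0,-0.1],[0,0,-0.2],[0,0,-0.2]],"dr":[[0,0,0],[0,0,0],[0,0,0]],"grip":[1,1,1]}'; python3 -m pendant '{"travel":[[0,0,0],[0,0,0],[0,0,0],[0,0,0],[0,0,0],[0,0,3],[0,0,7],[0,0,11],[0,0,14],[0,0,14]],"dr":[[0,0,0],[0,0,0],[0,0,0],[0,0,0],[0,0,0],[0,0,0],[0,0,0],[0,0,0],[0,0,0],[0,0,0]],"grip":[-1,-1,-1,-1,-1,-1,-1,-1,-1,-1]}';  python3 -m pendant '{"travel":[[0,-15,0],[0,-22,0],[0,-22,0],[0,-22,0],[0,-22,0],[0,-22,0],[0,-22,0]],"dr":[[0,0,0],[0,0,0],[0,0,0],[0,0,0],[0,0,0],[0,0,0],[0,0,0]],"grip":[1,1,1,1,1,1,1]}'
cat > chk.py <<'E'
import sys
from h import *
k=sys.argv[1]
t=shot('top','t%s.png'%k); s=shot('scene','s%s.png'%k)
w=np.array([.608,.266])
for n,x,y,a in(('j2r1',.490,.357,-.65),('j1r2',.4695,.249,.13),('j3r3',.517,.1475,.92)):
  for l,cs in(('both',[t,s]),('top',[t])):
    p,f=fit(cs,x,y,a,top=.084); d=w-p[:2]; print(n,l,p[:2].round(4),np.degrees(p[2]).round(1),'want',np.degrees(np.arctan2(d[1],d[0])).round(1),round(f,3))
cv2.imwrite('pics/c%s.png'%k,np.hstack([cv2.resize(t['pixels'][150:300,100:260,::-1],(400,375),interpolation=cv2.INTER_CUBIC),cv2.resize(s['pixels'][190:310,370:540,::-1],(400,375),interpolation=cv2.INTER_CUBIC)]))
E
python3 chk.py 5
```

```text
time: 24.37
ee_pos: [0.5171, 0.1474, 0.0373]
tcp_rot: [-0.393, 3.116, 0.0]
ft_force: [-4.3, -1.6, 6.3]
opening: 0.0528
time: 25.2
ee_pos: [0.5195, 0.148, 0.1841]
tcp_rot: [-0.391, 3.104, 0.002]
ft_force: [1.1, -0.0, 0.9]
opening: 0.0855
time: 25.78
ee_pos: [0.5164, -0.0757, 0.1749]
tcp_rot: [0.385, -3.117, 0.001]
ft_force: [1.0, -0.3, 0.6]
opening: 0.0005
j2r1 both [0.4904 0.3596] -43.4 want -38.5 0.2
j2r1 top [0.4894 0.3578] -36.5 want -37.7 0.091
j1r2 both [0.47   0.2497] 4.1 want 6.8 0.276
j1r2 top [0.4695 0.2485] 9.2 want 7.2 0.081
j3r3 both [0.5177 0.1496] 57.3 want 52.2 0.204
j3r3 top [0.5176 0.1493] 55.2 want 52.2 0.08
```

View pics/c5.png

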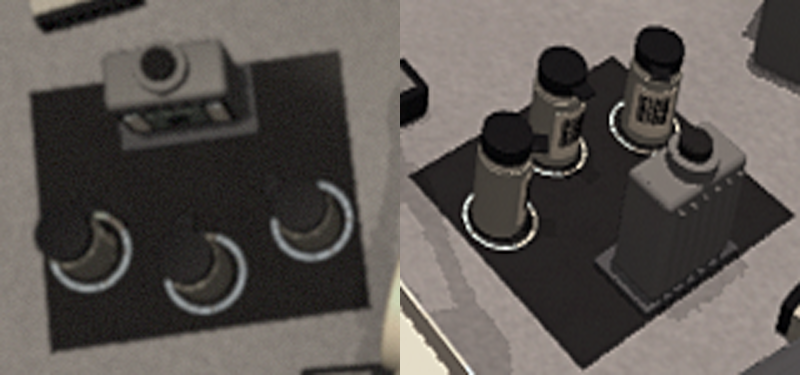

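All three jars stand on their rings: fits are within 4 mm of the centres and 5° of facing the window, and the lids look seated. Next I locate the button and go above it.

```bash
python3 - <<'E'
from h import *
t=dict(np.load('pics/t5.npz')); s=dict(np.load('pics/s5.npz'))
def plane(c,u,v,z):
    C=-c['R'].T@c['t']; d=c['R'].T@(np.linalg.inv(c['K'])@np.array([u,v,1.])); return C+d*(z-C[2])/d[2]
print(plane(t,162.8,175.2,.118)); print(plane(s,370+293*.425,190+138*.32,.118))
E
python3 -m pendant '{"travel":[[11.9,34.3,0],[11.9,34.3,0],[11.9,34.3,0],[11.9,34.3,0],[11.9,34.3,0],[11.9,34.3,0],[11.9,34.3,0],[11.9,34.3,0],[11.9,34.3,0],[11.9,34.3,0]],"dr":[[0,0,0],[0,0,0],[0,0,0],[0,0,0],[0,0,0],[0,0,0],[0,0,0],[0,0,0],[0,0,0],[0,0,0]],"grip":[1,1,1,1,1,1,1,1,1,1]}'
```

```text
[0.63486965 0.27041116 0.118     ]
[0.63527518 0.27457281 0.118     ]
time: 26.72
ee_pos: [0.6344, 0.2788, 0.1729]
tcp_rot: [0.406, -3.113, -0.004]
ft_force: [0.5, 0.4, -0.8]
opening: 0.0003
```

```bash
python3 -m pendant '{"travel":[[0,0,-2],[0,0,-4],[0,0,-4.5],[0,0,-4.5]],"dr":[[0,0,0],[0,0,0],[0,0,0],[0,0,0]],"grip":[1,1,1,1]}'; python3 chk.py 6
```

```text
time: 27.05
ee_pos: [0.6338, 0.2713, 0.1275]
tcp_rot: [0.395, -3.112, 0.001]
ft_force: [0.1, -0.9, -0.1]
opening: 0.0002
j2r1 both [0.4893 0.3606] -103.0 want -38.5 8.103
j2r1 top [0.4859 0.3587] 60.0 want -37.2 7.802
j1r2 both [0.4533 0.1217] 27.7 want 43.0 2.0
j1r2 top [0.4583 0.1467] 33.5 want 38.6 1.0
j3r3 both [0.5178 0.1496] 56.8 want 52.2 0.2
j3r3 top [0.5171 0.149 ] 55.1 want 52.1 0.086
```

View pics/c6.png

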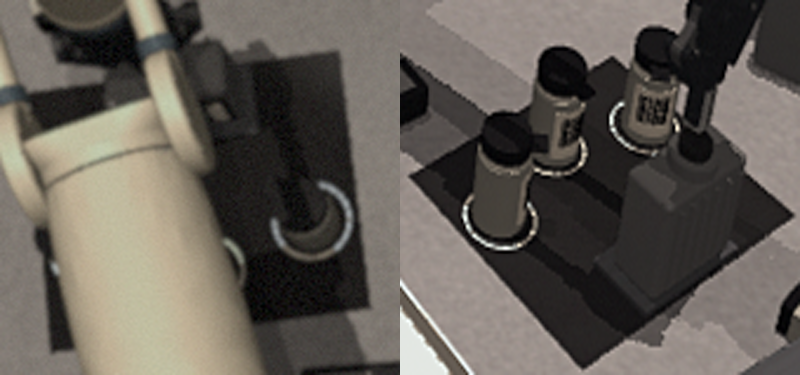

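The scene view shows all three jars still on their rings. The top view is blocked by the arm, which explains the bad fits. The fingertip is above the button, so I press.

```bash
python3 -m pendant '{"travel":[[0,0,-0.5],[0,0,-1.0],[0,0,-1.4],[0,0,-1.7],[0,0,-1.7]],"dr":[[0,0,0],[0,0,0],[0,0,0],[0,0,0],[0,0,0]],"grip":[1,1,1,1,1]}';python3 -m pendant '{"travel":[[0,0,-0.2],[0,0,-0.3],[0,0,-0.3]],"dr":[[0,0,0],[0,0,0],[0,0,0]],"grip":[1,1,1]}'
```

```text
time: 27.57
ee_pos: [0.6363, 0.2704, 0.1146]
tcp_rot: [-0.392, 3.115, 0.001]
ft_force: [-0.1, 0.9, 4.9]
opening: -0.0003
time: 27.82
ee_pos: [0.6363, 0.2705, 0.114]
tcp_rot: [-0.392, 3.113, 0.001]
ft_force: [-3.2, -1.3, 11.2]
opening: 0.0001
```

The button is bottomed at 0.114 m (6 mm down, 11 N). I verify with a picture while still pressing.

```bash
python3 - <<'E'
from h import *
s=shot('scene','s7.png')
cv2.imwrite('pics/c7.png',cv2.resize(s['pixels'][170:320,370:550,::-1],(720,600),interpolation=cv2.INTER_CUBIC))
E
python3 -m pendant '{"travel":[[0,0,0],[0,0,3],[0,0,7],[0,0,9],[0,0,9]],"dr":[[0,0,0],[0,0,0],[0,0,0],[0,0,0],[0,0,0]],"grip":[1,1,1,1,1]}'
```

```text
time: 28.28
ee_pos: [0.6374, 0.2708, 0.2083]
tcp_rot: [-0.391, 3.106, 0.004]
ft_force: [-0.2, 0.5, 0.8]
opening: -0.0003
```

View pics/c7.png

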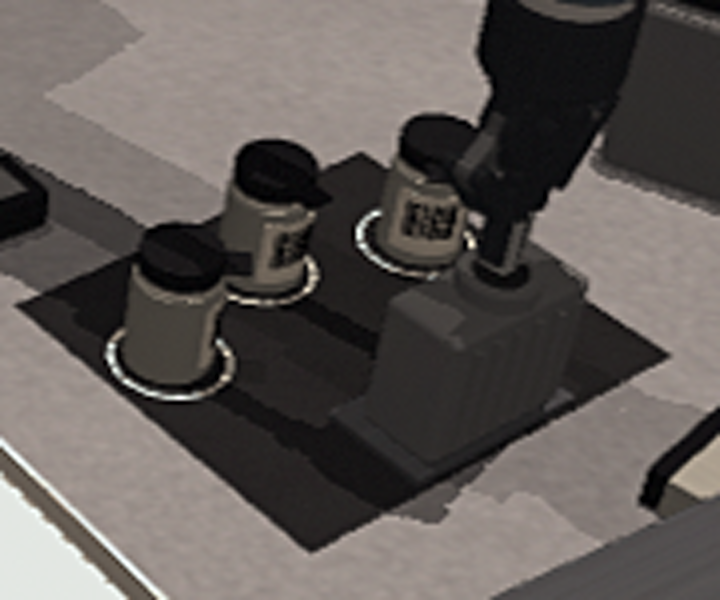

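The picture shows the button held down with all three jars on their rings and labels toward the reader. Next I put away j3 (ring 3) into the far tray slot.

```bash
python3 -m pendant '{"travel":[[-12,-12.2,-3],[-12,-12.2,-3],[-12,-12.2,-3],[-12,-12.2,-3],[-12,-12.2,-3],[-12,-12.2,-3],[-12,-12.2,-3],[-12,-12.2,-3]],"dr":[[0,0,0],[0,0,0],[0,0,0],[0,0,0],[0,0,0],[0,0,0],[0,0,0],[0,0,0]],"grip":[-1,-1,-1,-1,-1,-1,-1,-1]}' 40
python3 - <<'E'
from h import *
s=shot('scene','s8.png'); print(fit([s],.517,.149,.95,top=.084), fit([s],.4695,.249,.13,top=.084),fit([s],.489,.358,-.65,top=.084))
E
```

```text
time: 28.95
ee_pos: [0.5167, 0.149, 0.171]
tcp_rot: [-0.393, 3.115, 0.001]
ft_force: [0.7, -0.4, 0.9]
opening: 0.0851
(array([0.51514458, 0.15233227, 0.8991476 , 0.07586165]), np.float64(0.0971065662958275)) (array([0.4693409 , 0.25106634, 0.04479577, 0.07696564]), np.float64(0.18205045103440828)) (array([ 0.48938611,  0.3609313 , -0.78328705,  0.08176281]), np.float64(0.09632836051634847))
```

View pics/s8.png

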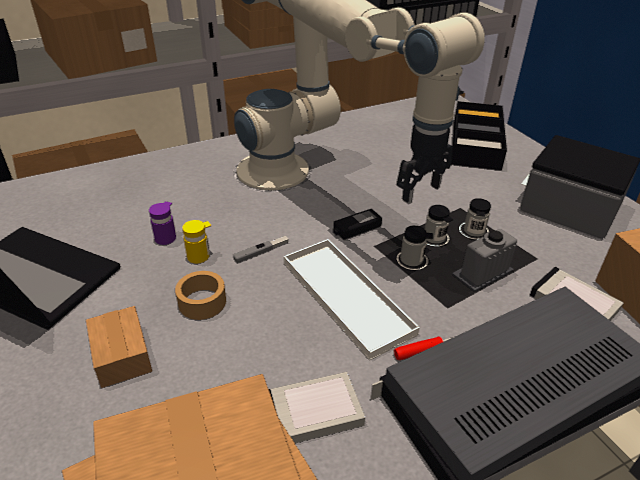

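Picture: the open gripper is above jar 3 (413,248), and all three jars are in place. I descend and grip.

```bash
python3 -m pendant '{"travel":[[0,0,-4],[0,0,-8],[0,0,-11],[0,0,-13],[0,0,-13.6],[0,0,-13.6]],"dr":[[0,0,0],[0,0,0],[0,0,0],[0,0,0],[0,0,0],[0,0,0]],"grip":[-1,-1,-1,-1,-1,-1]}';python3 -m pendant '{"travel":[[0,0,0],[0,0,0],[0,0,0],[0,0,0],[0,0,0],[0,0,0],[0,0,0],[0,0,0]],"dr":[[0,0,0],[0,0,0],[0,0,0],[0,0,0],[0,0,0],[0,0,0],[0,0,0],[0,0,0]],"grip":[1,1,1,1,1,1,1,1]}'; python3 -m pendant '{"travel":[[0,0,4],[0,0,8],[0,0,10],[0,0,10]],"dr":[[0,0,0],[0,0,0],[0,0,0],[0,0,0]],"grip":[1,1,1,1]}'; python3 -m pendant '{"travel":[[14.7,-19.2,0],[14.7,-19.2,0],[14.7,-19.2,0],[14.7,-19.2,0],[14.7,-19.2,0],[14.7,-19.2,0],[14.7,-19.2,0],[14.7,-19.2,0],[14.7,-19.2,0]],"dr":[[0,0,0],[0,0,0],[0,0,0],[0,0,0],[0,0,0],[0,0,0],[0,0,0],[0,0,0],[0,0,0]],"grip":[1,1,1,1,1,1,1,1,1]}'
```

```text
time: 29.5
ee_pos: [0.5151, 0.1488, 0.0324]
tcp_rot: [0.394, -3.113, 0.0]
ft_force: [-0.3, 0.2, -0.0]
opening: 0.0855
time: 30.17
ee_pos: [0.5175, 0.1487, 0.0373]
tcp_rot: [-0.392, 3.112, 0.001]
ft_force: [1.0, 0.1, 5.8]
opening: 0.0529
time: 30.5
ee_pos: [0.5183, 0.1489, 0.1416]
tcp_rot: [-0.392, 3.106, 0.002]
ft_force: [1.3, 0.4, -2.1]
opening: 0.0528
time: 31.25
ee_pos: [0.662, -0.0436, 0.1327]
tcp_rot: [0.392, -3.114, -0.002]
ft_force: [-0.5, 0.7, -2.4]
opening: 0.0527
```

```bash
python3 -m pendant '{"travel":[[0.2,0,-3],[0.2,0,-5.5],[0.2,0,-7.5],[0.2,0,-8.4],[0.2,0,-8.7],[0.2,0,-8.9],[0.2,0,-8.9]],"dr":[[0,0,0],[0,0,0],[0,0,0],[0,0,0],[0,0,0],[0,0,0],[0,0,0]],"grip":[1,1,1,1,1,1,1]}'
```

```text
time: 31.83
ee_pos: [0.6652, -0.0432, 0.0468]
tcp_rot: [-0.394, 3.115, -0.001]
ft_force: [-0.8, 0.1, -3.0]
opening: 0.0527
```

```bash
python3 -m pendant '{"travel":[[0,0,-0.2],[0,0,-0.4],[0,0,-0.6],[0,0,-0.6]],"dr":[[0,0,0],[0,0,0],[0,0,0],[0,0,0]],"grip":[1,1,1,1]}'
```

```text
time: 32.17
ee_pos: [0.6654, -0.0438, 0.0413]
tcp_rot: [-0.393, 3.115, -0.001]
ft_force: [-1.3, 0.4, 3.0]
opening: 0.0527
```

```bash
python3 -m pendant '{"travel":[[0,0,0],[0,0,0],[0,0,0],[0,0,0],[0,0,0],[0,0,3],[0,0,7],[0,0,11],[0,0,13],[0,0,13]],"dr":[[0,0,0],[0,0,0],[0,0,0],[0,0,0],[0,0,0],[0,0,0],[0,0,0],[0,0,0],[0,0,0],[0,0,0]],"grip":[-1,-1,-1,-1,-1,-1,-1,-1,-1,-1]}';  python3 -m pendant '{"travel":[[-19.6,29.2,0],[-19.6,29.2,0],[-19.6,29.2,0],[-19.6,29.2,0],[-19.6,29.2,0],[-19.6,29.2,0],[-19.6,29.2,0],[-19.6,29.2,0],[-19.6,29.2,0],[-19.6,29.2,0]],"dr":[[0,0,0],[0,0,0],[0,0,0],[0,0,0],[0,0,0],[0,0,0],[0,0,0],[0,0,0],[0,0,0],[0,0,0]],"grip":[-1,-1,-1,-1,-1,-1,-1,-1,-1,-1]}';python3 -m pendant '{"travel":[[0,0,0],[0,0,0]],"dr":[[0,0,0],[0,0,0]],"grip":[-1,-1]}'
python3 - <<'E'
from h import *
s=shot('scene','s9.png'); t=shot('top','t9.png'); print(fit([s],.4695,.249,.13,top=.084),fit([s],.489,.358,-.65,top=.084),fit([t],.665,-.0435,.95,top=.084,o=.004),sep='\n')
E
```

```text
time: 33.0
ee_pos: [0.6672, -0.044, 0.1778]
tcp_rot: [-0.391, 3.105, -0.005]
ft_force: [0.8, 0.7, 1.4]
opening: 0.0857
time: 33.83
ee_pos: [0.4662, 0.2516, 0.1688]
tcp_rot: [0.401, -3.115, -0.002]
ft_force: [-0.2, -0.7, 0.5]
opening: 0.0855
time: 34.0
ee_pos: [0.469, 0.2477, 0.1689]
tcp_rot: [0.393, -3.117, 0.001]
ft_force: [0.5, -0.1, 0.3]
opening: 0.0854
(array([0.468353  , 0.25172925, 0.08198518, 0.07623561]), np.float64(0.09842338971211895))
(array([ 0.48850452,  0.36163324, -0.97713024,  0.08248402]), np.float64(0.0850083301294374))
(array([ 0.66466986, -0.04312705,  0.92981652,  0.06895482]), np.float64(0.0864463005746105))
```

View pics/s9.png

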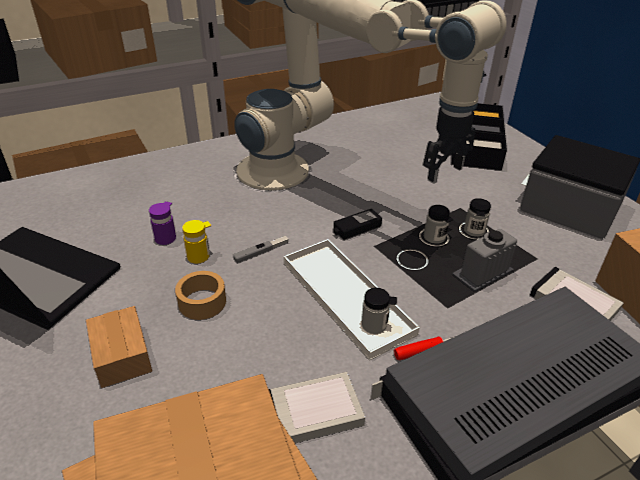

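Picture: jar 3 stands upright in the tray at (376,312), and the gripper is above jar 1 (437,225). I grasp it and carry it to the middle slot.

```bash
python3 -m pendant '{"travel":[[0,0.1,-4],[0,0.1,-8],[0,0.1,-11],[0,0.1,-13],[0,0.1,-13.6],[0,0.1,-13.6]],"dr":[[0,0,0],[0,0,0],[0,0,0],[0,0,0],[0,0,0],[0,0,0]],"grip":[-1,-1,-1,-1,-1,-1]}';python3 -m pendant '{"travel":[[0,0,0],[0,0,0],[0,0,0],[0,0,0],[0,0,0],[0,0,0],[0,0,0],[0,0,0]],"dr":[[0,0,0],[0,0,0],[0,0,0],[0,0,0],[0,0,0],[0,0,0],[0,0,0],[0,0,0]],"grip":[1,1,1,1,1,1,1,1]}'; python3 -m pendant '{"travel":[[0,0,4],[0,0,8],[0,0,10],[0,0,10]],"dr":[[0,0,0],[0,0,0],[0,0,0],[0,0,0]],"grip":[1,1,1,1]}'; python3 -m pendant '{"travel":[[9.5,-30.3,0],[9.5,-30.3,0],[9.5,-30.3,0],[9.5,-30.3,0],[9.5,-30.3,0],[9.5,-30.3,0],[9.5,-30.3,0],[9.5,-30.3,0],[9.5,-30.3,0],[9.5,-30.3,0]],"dr":[[0,0,0],[0,0,0],[0,0,0],[0,0,0],[0,0,0],[0,0,0],[0,0,0],[0,0,0],[0,0,0],[0,0,0]],"grip":[1,1,1,1,1,1,1,1,1,1]}'
```

```text
time: 34.6
ee_pos: [0.468, 0.2478, 0.0312]
tcp_rot: [0.39, -3.113, 0.002]
ft_force: [0.0, 0.1, -0.0]
opening: 0.0857
time: 35.27
ee_pos: [0.4704, 0.2497, 0.0362]
tcp_rot: [-0.392, 3.112, 0.001]
ft_force: [0.3, -2.3, 7.1]
opening: 0.0527
time: 35.6
ee_pos: [0.4712, 0.2506, 0.1404]
tcp_rot: [-0.392, 3.107, 0.005]
ft_force: [0.7, 0.3, -1.7]
opening: 0.0531
time: 36.43
ee_pos: [0.5631, -0.0549, 0.1311]
tcp_rot: [0.388, -3.114, -0.002]
ft_force: [-0.4, 0.3, -3.0]
opening: 0.0528
```

```bash
python3 -m pendant '{"travel":[[0.2,0,-3],[0.2,0,-5.5],[0.2,0,-7.5],[0.2,0,-8.2],[0.2,0,-8.6],[0.2,0,-8.6],[0.2,0,-8.6]],"dr":[[0,0,0],[0,0,0],[0,0,0],[0,0,0],[0,0,0],[0,0,0],[0,0,0]],"grip":[1,1,1,1,1,1,1]}'; python3 -m pendant '{"travel":[[0,0,-0.2],[0,0,-0.4],[0,0,-0.5],[0,0,-0.5]],"dr":[[0,0,0],[0,0,0],[0,0,0],[0,0,0]],"grip":[1,1,1,1]}'
```

```text
time: 37.02
ee_pos: [0.5664, -0.0532, 0.0487]
tcp_rot: [-0.394, 3.115, -0.001]
ft_force: [0.6, -0.0, -2.2]
opening: 0.0527
time: 37.35
ee_pos: [0.5658, -0.0537, 0.0426]
tcp_rot: [-0.393, 3.117, -0.0]
ft_force: [1.1, -1.1, -3.1]
opening: 0.0528
```

```bash
python3 -m pendant '{"travel":[[0,0,-0.1],[0,0,-0.2],[0,0,-0.3],[0,0,-0.3]],"dr":[[0,0,0],[0,0,0],[0,0,0],[0,0,0]],"grip":[1,1,1,1]}'; python3 -m pendant '{"travel":[[0,0,0],[0,0,0],[0,0,0],[0,0,0],[0,0,0],[0,0,3],[0,0,7],[0,0,11],[0,0,13],[0,0,13]],"dr":[[0,0,0],[0,0,0],[0,0,0],[0,0,0],[0,0,0],[0,0,0],[0,0,0],[0,0,0],[0,0,0],[0,0,0]],"grip":[-1,-1,-1,-1,-1,-1,-1,-1,-1,-1]}';  python3 -m pendant '{"travel":[[-7.6,41.2,0],[-7.6,41.2,0],[-7.6,41.2,0],[-7.6,41.2,0],[-7.6,41.2,0],[-7.6,41.2,0],[-7.6,41.2,0],[-7.6,41.2,0],[-7.6,41.2,0],[-7.6,41.2,0]],"dr":[[0,0,-51],[0,0,-51],[0,0,-51],[0,0,-51],[0,0,-51],[0,0,-51],[0,0,-51],[0,0,-51],[0,0,-51],[0,0,-51]],"grip":[-1,-1,-1,-1,-1,-1,-1,-1,-1,-1]}';python3 -m pendant '{"travel":[[0,0,0],[0,0,0]],"dr":[[0,0,0],[0,0,0]],"grip":[-1,-1]}'
python3 - <<'E'
from h import *
s=shot('scene','s10.png'); t=shot('top','t10.png'); print(fit([s],.489,.359,-.65,top=.084),fit([t],.665,-.0435,.95,top=.084,o=.004),fit([t],.566,-.0545,.1,top=.084,o=.004),sep='\n')
E
```

```text
time: 37.68
ee_pos: [0.5659, -0.0537, 0.0403]
tcp_rot: [-0.393, 3.116, -0.0]
ft_force: [-2.7, 0.3, 2.3]
opening: 0.0526
time: 38.52
ee_pos: [0.5682, -0.054, 0.1769]
tcp_rot: [-0.392, 3.106, -0.005]
ft_force: [0.3, -0.1, 0.5]
opening: 0.0854
time: 39.35
ee_pos: [0.4936, 0.3346, 0.1686]
tcp_rot: [-0.988, -2.982, 0.001]
ft_force: [-0.4, -0.4, 0.5]
opening: 0.0854
time: 39.52
ee_pos: [0.4933, 0.3349, 0.168]
tcp_rot: [-0.981, -2.983, 0.002]
ft_force: [0.1, -1.1, 0.8]
opening: 0.085
(array([ 0.48783384,  0.36264488, -0.93005699,  0.08165441]), np.float64(0.09585826404538036))
(array([ 0.66492278, -0.04318708,  0.97426135,  0.07307721]), np.float64(0.08911201943012856))
(array([ 0.56487551, -0.05360804,  0.12092155,  0.06882898]), np.float64(0.063035813694563))
```

View pics/s10.png

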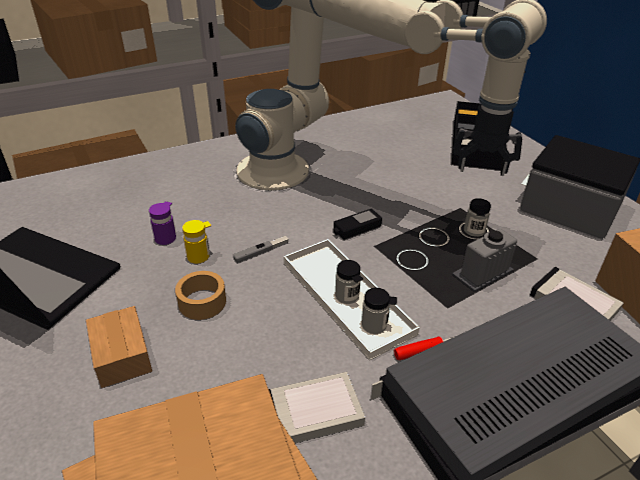

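Picture: two jars upright in the tray at (347,282) and (376,312). Jar 2 is still on ring 1 at (478,217). I grasp it.

```bash
python3 -m pendant '{"travel":[[-0.35,2.35,-2],[-0.35,2.35,-5],[-0.35,2.35,-8],[-0.35,2.35,-11],[-0.35,2.35,-12.8],[-0.35,2.35,-13.4],[-0.35,2.35,-13.4]],"dr":[[0,0,0],[0,0,0],[0,0,0],[0,0,0],[0,0,0],[0,0,0],[0,0,0]],"grip":[-1,-1,-1,-1,-1,-1,-1]}';python3 -m pendant '{"travel":[[0,0,0],[0,0,0],[0,0,0],[0,0,0],[0,0,0],[0,0,0],[0,0,0],[0,0,0]],"dr":[[0,0,0],[0,0,0],[0,0,0],[0,0,0],[0,0,0],[0,0,0],[0,0,0],[0,0,0]],"grip":[1,1,1,1,1,1,1,1]}'; python3 -m pendant '{"travel":[[0,0,4],[0,0,8],[0,0,10],[0,0,10]],"dr":[[0,0,0],[0,0,0],[0,0,0],[0,0,0]],"grip":[1,1,1,1]}'; python3 -m pendant '{"travel":[[-2.4,-42.4,0],[-2.4,-42.4,0],[-2.4,-42.4,0],[-2.4,-42.4,0],[-2.4,-42.4,0],[-2.4,-42.4,0],[-2.4,-42.4,0],[-2.4,-42.4,0],[-2.4,-42.4,0],[-2.4,-42.4,0]],"dr":[[0,0,40],[0,0,40],[0,0,40],[0,0,40],[0,0,40],[0,0,40],[0,0,40],[0,0,40],[0,0,40],[0,0,40]],"grip":[1,1,1,1,1,1,1,1,1,1]}';python3 -m pendant '{"travel":[[0,0,0],[0,0,0]],"dr":[[0,0,0],[0,0,0]],"grip":[1,1]}'
```

```text
time: 40.2
ee_pos: [0.4905, 0.3542, 0.0332]
tcp_rot: [-0.99, -2.979, 0.005]
ft_force: [0.2, -0.0, 0.2]
opening: 0.0855
time: 40.87
ee_pos: [0.4925, 0.3569, 0.0382]
tcp_rot: [0.986, 2.979, 0.005]
ft_force: [0.6, -1.5, 5.8]
opening: 0.0526
time: 41.2
ee_pos: [0.4932, 0.3579, 0.1429]
tcp_rot: [0.985, 2.976, 0.014]
ft_force: [1.7, -0.8, -1.4]
opening: 0.0527
time: 42.03
ee_pos: [0.4667, -0.0514, 0.1335]
tcp_rot: [0.093, -3.138, -0.001]
ft_force: [2.2, 0.5, -2.0]
opening: 0.0526
time: 42.2
ee_pos: [0.4671, -0.0517, 0.1336]
tcp_rot: [0.085, -3.138, -0.001]
ft_force: [0.1, 1.0, -3.1]
opening: 0.0527
```

```bash
python3 -m pendant '{"travel":[[-0.1,-1.3,-3],[-0.1,-1.3,-5.5],[-0.1,-1.3,-7.5],[-0.1,-1.3,-8.2],[-0.1,-1.3,-8.6],[-0.1,-1.3,-8.6],[-0.1,-1.3,-8.6]],"dr":[[0,0,0],[0,0,0],[0,0,0],[0,0,0],[0,0,0],[0,0,0],[0,0,0]],"grip":[1,1,1,1,1,1,1]}'; python3 -m pendant '{"travel":[[0,0,-0.2],[0,0,-0.4],[0,0,-0.6],[0,0,-0.6]],"dr":[[0,0,0],[0,0,0],[0,0,0],[0,0,0]],"grip":[1,1,1,1]}'
```

```text
time: 42.78
ee_pos: [0.4678, -0.0622, 0.0505]
tcp_rot: [-0.094, 3.139, -0.0]
ft_force: [-0.6, -0.0, -2.2]
opening: 0.0528
time: 43.12
ee_pos: [0.4671, -0.0628, 0.0434]
tcp_rot: [-0.092, 3.14, -0.0]
ft_force: [-0.4, 0.5, -2.5]
opening: 0.0527
```

```bash
python3 -m pendant '{"travel":[[0,0,-0.15],[0,0,-0.25],[0,0,-0.3],[0,0,-0.3]],"dr":[[0,0,0],[0,0,0],[0,0,0],[0,0,0]],"grip":[1,1,1,1]}'; python3 -m pendant '{"travel":[[0,0,0],[0,0,0],[0,0,0],[0,0,0],[0,0,0],[0,0,3],[0,0,7],[0,0,11],[0,0,15],[0,0,16]],"dr":[[0,0,0],[0,0,0],[0,0,0],[0,0,0],[0,0,0],[0,0,0],[0,0,0],[0,0,0],[0,0,0],[0,0,0]],"grip":[-1,-1,-1,-1,-1,-1,-1,-1,-1,-1]}';  python3 -m pendant '{"travel":[[-5,35,0],[-5,35,0],[-5,35,0],[-5,35,0],[-5,35,0],[-5,35,0],[-5,35,0],[-5,35,0],[-5,35,0],[-5,35,0]],"dr":[[0,0,0],[0,0,0],[0,0,0],[0,0,0],[0,0,0],[0,0,0],[0,0,0],[0,0,0],[0,0,0],[0,0,0]],"grip":[-1,-1,-1,-1,-1,-1,-1,-1,-1,-1]}'
python3 - <<'E'
from h import *
s=shot('scene','s11.png'); t=shot('top','t11.png')
for x,y,a in((.665,-.0435,.95),(.566,-.0545,.1),(.467,-.063,0)):
  p,f=fit([t],x,y,a,top=.084,o=.004)
  d=p[:2]-[.5656,-.0546]; th=np.radians(6.6); print(p[:2].round(4),round(f,3),'tray xy',(d@[np.cos(th),np.sin(th)]).round(3),(d@[-np.sin(th),np.cos(th)]).round(3))
  for w in(world(t),world(s)):
    m=(np.hypot(w[...,0]-p[0],w[...,1]-p[1])<.018)&(w[...,2]>.07); print('  top z',np.median(w[m][:,2]).round(4))
cv2.imwrite('pics/c11.png',np.hstack([cv2.resize(t['pixels'][140:300,260:420,::-1],(400,400)),cv2.resize(s['pixels'][230:370,270:430,::-1],(400,400))]))
E
```

```text
time: 43.45
ee_pos: [0.4674, -0.0629, 0.0422]
tcp_rot: [-0.092, 3.139, -0.0]
ft_force: [-5.2, 0.2, 6.3]
opening: 0.0526
time: 44.28
ee_pos: [0.469, -0.0632, 0.2081]
tcp_rot: [-0.092, 3.13, -0.004]
ft_force: [0.8, -0.8, 1.2]
opening: 0.0857
time: 45.12
ee_pos: [0.4157, 0.291, 0.1996]
tcp_rot: [0.101, -3.139, -0.002]
ft_force: [0.2, 0.0, -0.3]
opening: 0.0859
[ 0.6649 -0.0427] 0.085 tray xy 0.1 0.0
  top z 0.0876
  top z 0.0901
[ 0.5654 -0.0534] 0.072 tray xy -0.0 0.001
  top z 0.0876
  top z 0.0905
[ 0.4644 -0.0627] 0.072 tray xy -0.101 0.004
  top z 0.0878
  top z 0.0904
```

View pics/c11.png

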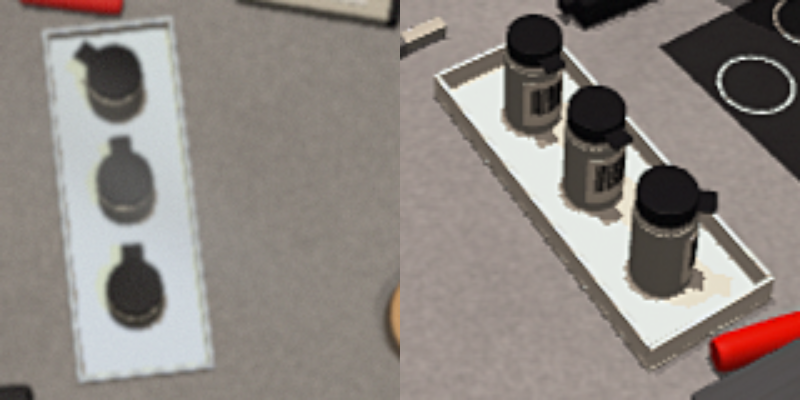

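View pics/s11.png

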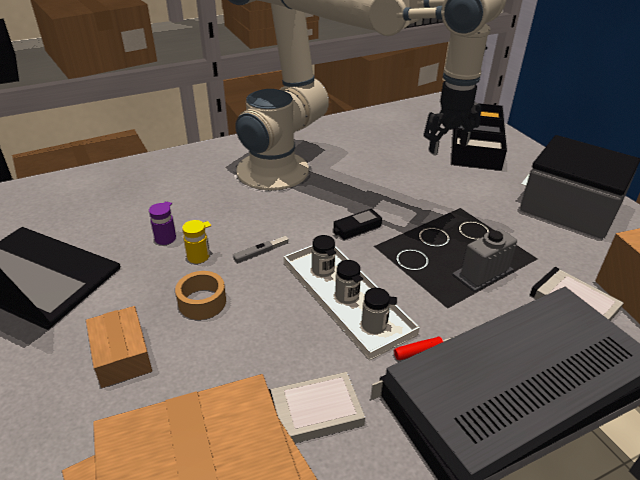

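The pictures show all three jars upright in the tray, with tops at about 88 mm (4 + 84, so lids home). The button is up and everything else is where it was. I let the arm settle and hand in.

```bash
python3 -m pendant '{"travel":[[0,0,0],[0,0,0],[0,0,0]],"dr":[[0,0,0],[0,0,0],[0,0,0]],"grip":[-1,-1,-1]}'; python3 -c "
from rig import bot; print(bot.finish_job())"
```

```text
time: 45.47
ee_pos: [0.4176, 0.2861, 0.2006]
tcp_rot: [-0.089, 3.14, -0.0]
ft_force: [0.1, -0.2, -0.1]
opening: 0.0853
the job is handed in; nothing more can be done
None
```

The job is handed in after 45.5 s of robot time: all three jars were read together and now stand upright in the stock tray. `finish_job()` gave no verdict, so whether it passed rests on my own checks.

- **Lids:** each was pressed until it stopped at about 84 mm with 15–18 N.
- **Rings:** with all three standing, top-view fits put them within about 4 mm of the ring centres and 3° of facing the window.
- **Button:** it was pressed to its stop, at 0.114 m (6 mm down) with 11 N. A picture taken during the press shows all three jars still on their rings.
- **Tray:** the jars sit at about -100, 0 and +100 mm along the tray and within 4 mm of its middle line. Lid tops are at about 88–90 mm, which fits home lids on the 4 mm floor.
- **Left alone:** in the last picture the button looks up, the robot touches nothing, and the tape, adapter, carton, cutter, screwdriver and the yellow and purple look-alikes look where they were. I judged that by eye.

**Checks that disagreed:**
- The fits using both cameras differed from the top view by up to about 7° in label angle and 2 mm in position, inside the limits.
- Just before the press, the arm blocked the top view, so two of its fits were meaningless. I relied on the scene camera for that moment.

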